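Load a sleeve between bench centres and bring the tailstock to its click stop

ROBOT

A 6-joint arm with a two-finger parallel gripper is mounted at the origin on the work surface. World frame = base frame: x ahead of the robot, y to its left, z up, the work surface at z = 0. Lengths are in m, angles in rad, forces in N, time in s.
With the tool pointing down it reaches from about 0.35 to 0.875 m from the base axis. Payload 4.2 kg.
Tool frame: the origin (TCP) lies between the finger pads; the fingertips stand 11 mm ahead of it and the grasp point (between the pads) lies 8 mm behind it (arm.nose_length is the distance from the TCP to the fingertips, in m); y points along the fingers, z is the direction in which the jaws open and shut, and the axes are right-handed (so a half turn about y gives the same grasp; the last joint's range is limited). The gripper opens to 87 mm and grips with 3 to 60 N. Pads are 19 mm wide; open, the fingers measure 117 mm over their backs; the gripper's body (75 mm by 190 mm) begins 51 mm behind the grasp point.
Start: joints at [-0.991, 0.385, 0.008, 0, -1.194, -0.259], TCP at [0.197, -0.593, 0.197] pointing down, gripper open.
Joint ranges: [-3.14, 3.14], [-1.21, 2.06], [-1.07, 1.41], [-3.16, 2.05], [-2.99, -0.16], [-3.1, 3.1]. Speed limits (rad/s): [2.79, 2.79, 3.14, 3.14, 3.14, 3.14].

INTERFACE

Orientations are given as a rotation vector (axis times angle).
In Python, from station import arm, cams, close_job, nets gives the robot as it stands.
- The arm moves only by the tool apply_moves, never from a script. Its argument "series" is text: rows parted by semicolons, each of 7 numbers parted by spaces: the closure, from -1 (fully open) to 1 (shut), then the shift along the tool's x, y, z in cm, then the turn, a rotation vector about the tool's x, y, z in rad. A call has 1 to 10 rows; each row is the pose to reach, as a shift and turn from the pose commanded when the call began, along the tool's axes at that moment; what a row does not reach only later rows make up. A row lasts 1/10 s, in which the tool goes at most 50 mm and 8.59 degrees, less where a joint would pass 70% of its speed; a pose out of reach is approached as far as the arm can. A call with a gripper value outside its range is refused whole. The fingers move at their own pace and stop on an object; the grip force is fixed at half the most. Time passes only in rows, so rows that repeat a pose let the fingers close. It gives the time, the measured TCP pose, the force and the opening at its end, in the units of the state.
- arm.observe(): the state, without advancing time (a new reading comes with each control period).
- cams.grab_frame(name): name is "scene" or "top" or "wrist"; returns a dict with "image" (400x640x3 uint8, red, green, blue), "camera_matrix" (3x3 intrinsics, pixels), "R" (3x3) and "t" (3): a world point X has camera coordinates R X + t. Camera axes: x right, y down, z forward; pixel columns grow to the right and rows downward; lengths in m; the calibration is good to about 2 mm. The wrist camera is an equidistant fisheye: a pixel r from the principal point sees the ray r / f radians off the axis. A picture is of the moment at which its call begins. There is no depth.
- close_job(): hands the job in, once; it reports no verdict.
Trained networks look in the newest picture that a camera, given by its name, has taken for a name from the list of things; names that differ only in an ending like _2 or _b are one class to them, and where a whole thing is asked for, a point or a joint stands for the part that bears it (a point fixed in the world has none). Each returns a list of dicts, best first, with "conf" (0 to 1); they miss things now and then, are a little off and sometimes report something else, mostly with a low value. They report only what shows in the picture. A call takes as long as a camera call. They do not tell look-alikes from the thing itself.
- nets.trace(camera, label): "pixels" (400x640 bool, what is visible of it).
- nets.tip_of(camera, label): "position" ([x, y, z] in m, in world coordinates, good to about 4 mm: a listed point, or the origin of a listed thing).
The state is a dict: "clock": time; "q": joint angles; "dq": joint speeds; "joint_efforts": joint torques, N m; "tool_pos": TCP position; "ee_rot": TCP orientation; "ft_force": force on the tool from outside, world axes, zero at the start; "torque": the same for the moment, N m; "grip_width": finger opening in m.
Only numpy, scipy, OpenCV 4.12 (cv2) and the standard library are available. Lean on these libraries where they do the work, as an engineer would, in place of code of your own. Each camera call takes 0.05 s, during which the arm holds its last target.

TASK

Load the longer of the two sleeves into the bench centres: lay it in the two vee rests and let go of it, then take the tailstock by its knob and slide it up, so that the centres lift the sleeve off the rests, on until you feel the spring ball drop into the notch of its bar. Do not run on until the spring-loaded centre is driven solid, and leave the other things on the bench where they are. Finish while still holding the knob, with the ball in its notch and the sleeve carried by the two centres, so that I can lock it: do not let go.

Things in the scene. Friction and masses are not known exactly. Their poses are not given: they have to be found in the camera images.
- bed: cast bed of the bench centres (they carry a turned part between two pointed centres), 460 mm long, 86 mm wide, fixed. Origin on the bench under its middle, z up, y along the bed from the fixed headstock (-y end) to the sliding tailstock (+y end). Top of the ways 36 mm up; the line of centres runs along y at x = 0, 85 mm up. Position and yaw (within 0.15 rad of y being world y) vary
- seat (a point): point on the line of centres where the middle of the long sleeve sits once it is carried between the centres; axes as the bed's. 85 mm above the bench
- lay (a point): point midway between the two vee rests, where the middle of a sleeve lying in both is: under the line of centres, 82 mm above the bench, 22 mm from the seat point towards the tailstock; axes as the bed's. Laid with its middle here the 180 mm sleeve clears the headstock's cone tip by 10 mm and the withdrawn tailstock's by 20 mm or more
- long_sleeve: the part to load: the longer plain steel sleeve (tube), 28 mm outside, 20 mm bore, open ends, 180 mm long, 0.34 to 0.5 kg. Origin at its middle, y along its axis (either end may lead). It starts in one of the two vees of the wooden rack, axis 65 mm above the bench; the 120 mm sleeve lies in the other vee, 62 mm beside it, and which is which varies
- rack: low wooden rack, fixed: base 160 x 130 mm, 10 mm thick, two upright boards 11 mm thick at y = -47 and +47 mm (83 mm free between), tops 60 mm up, each with 90 degree vees at x = -31 and +31 mm, in which the sleeves lie along y. Origin at the middle of its underside; position and yaw vary
- v_rests: two fixed vee rests on the bed, each 12 mm thick along it and 38 mm wide, 50 mm either side of the lay point (88 mm free between), tops 76 mm above the bench. A sleeve lying in both has its axis 82 mm up, 3 mm below the line of centres: the cones enter its bores and lift it clear. Reported pose: the bed's
- headstock: fixed headstock at the bed's -y end, 60 mm long, top 109 mm above the bench, with a fixed 60 degree cone (26 mm base, 6 mm tip) on the line of centres pointing to the tailstock; its tip is 78 mm from the seat point, so a sleeve cannot be lowered straight in at the seat point: it is laid at the lay point and the tailstock pushes it on along the rests. Reported pose: the bed's
- tailstock (a joint): travel of the tailstock in m: 0 fully withdrawn (+y end), growing towards the headstock (bed's -y), most 0.118; knob at bed y = 179.4 mm minus this. Starts at 0 to 0.025, slides with about 2 N, stays put. The spring centre meets a sleeve laid at the lay point at about 0.05, pushes it along; it is lifted and seated at about 0.080, then the centre springs back; solid at about 0.104
- grip_knob: black round hand knob on top of the tailstock, to slide it by: 30 mm across, 32 mm high, vertical, rigid with the tailstock. Origin at its middle, 139 mm above the bench (top 155 mm); the neck below is 16 mm across, the tailstock's top face 109 mm up. Axes as the bed's
- quill: the tailstock's spring-loaded centre: 60 degree cone (26 mm base, 6 mm tip) on the line of centres, pointing to the headstock. Origin on that line under the knob when the centre is out, tip 72 mm ahead of it. Springs back 24 mm (6 N at first, 11 N at the end); spring-back = its y relative to the knob
- plunger (a joint): ball plunger on the tailstock's +x side: its 10 mm spring ball rides on a steel bar along the bed, a pin on top sinks with it. 0 on the bar's flat, about +0.0035 m fully in the bar's notch (90 degree vee, 11 mm wide). The bar's place varies: notch at travel 0.084 to 0.096. Push at the knob: 6 to 10 N before the notch, 2 to 5 N as the ball falls in, 13 to 16 N to climb out
- short_sleeve: bystander: the shorter steel sleeve, 28 mm outside, 120 mm long, lying in the other vee of the rack; origin at its middle, y along its axis
- flat_file: bystander: flat file with a wooden handle, 280 mm long, lying on the bench on the robot's side of the bench centres; origin on the bench under the blade's root, blade towards its +x
- screwdriver: bystander: screwdriver with a wooden handle, 200 mm long, lying left of the bench centres; origin on the bench under its middle, blade towards its +x
- jar: bystander: glass jar with a metal cap, 68 mm across, 95 mm high; origin at the middle of its foot
- vee_block: bystander: dark steel vee block 50 x 60 x 40 mm; origin at the middle of its underside
- brush: bystander: bench brush, 200 mm long, lying beyond the bench centres; origin on the bench under its middle
- spanner: bystander: spanner, 180 mm long, lying beyond the bench centres; origin on the bench under its middle
- oil_can: bystander: grey can, 60 mm across, 150 mm high; origin at the middle of its foot
Not all that is in view belongs to the job. Leave any turquoise or yellow look-alike of the long_sleeve alone.

How it is judged:
By the outcome, as a careful person would: the job done as asked, in the order asked, and still so for the second after the job is handed in, while the arm keeps its last pose, push and grip.
It also fails if it takes over 51 s, if anything falls off the work surface, if the arm or the gripper's body presses on something with over 40 N, if the wrist force passes 120 N, or if a joint passes its speed limit or range.

## Working session

There is one attempt and no reset: what is moved stays moved. The work goes in short steps, Python scripts to look and compute and a tool call to move; the robot and the scene stay as the last step left them, time stands still between calls to the robot, and variables do not carry over. Pictures are saved under pics/ and viewed, and the job is handed in when it is done.

Besides the shell and the picture viewer there is one more tool, called after "Request:" by a JSON object that holds its "method" and its "body". apply_moves: Moves the arm, as the interface text tells. Its arguments: {"type":"object","properties":{"series":{"type":"string"}},"required":["series"]}

```bash
ls; mkdir -p pics; python3 - <<'E'
from station import arm,cams,nets
import cv2
print(arm.observe())
for c in ["scene","top","wrist"]:
    f=cams.grab_frame(c)
    cv2.imwrite(f"pics/{c}0.png",f["image"][:,:,::-1])
    print(c,f["camera_matrix"].tolist(),f["R"].round(3).tolist(),f["t"].round(3).tolist())
    for l in ["bed","seat","lay","long_sleeve","short_sleeve","rack","grip_knob","quill","plunger"]:
        try:
            r=nets.tip_of(c,l); print(l,[(round(d["conf"],2),[round(float(x),4) for x in d["position"]]) for d in r[:3]])
        except Exception as e: print(l,e)
print(arm.observe()["clock"])
E
```

```text
pics
{'clock': 0.0, 'q': array([-9.91432394e-01,  3.85547002e-01,  6.61150407e-03, -5.30136942e-04,
       -1.19399221e+00, -2.58607825e-01]), 'dq': array([-0.00209768,  0.00079336,  0.00099507, -0.00023039, -0.00055402,
        0.00246041]), 'joint_efforts': array([-2.18844377e-05, -3.90666318e+01,  1.87398756e+01,  4.21993867e+00,
        1.08944948e-02, -2.03162449e-04]), 'tool_pos': array([ 0.19686834, -0.59247985,  0.19575521]), 'ee_rot': array([-1.55396523, -0.25116993,  0.25182707]), 'ft_force': array([ 0.45873283, -0.98461011,  0.33989104]), 'torque': array([ 0.02418363,  0.02247504, -0.00594224]), 'grip_width': 0.08722829159914869}
scene [[430.44448296508523, 0.0, 317.13208143844844], [0.0, 430.44448296508523, 199.52369612485043], [0.0, 0.0, 1.0]] [[0.592, 0.806, -0.002], [0.499, -0.369, -0.784], [-0.633, 0.463, -0.621]] [-0.331, -0.146, 1.542]
bed [(0.92, [0.6179, -0.025, -0.0019])]
seat [(0.66, [0.6279, -0.0777, 0.082])]
lay [(0.67, [0.6214, -0.0524, 0.0855])]
long_sleeve [(0.91, [0.388, -0.0098, 0.017]), (0.89, [0.1792, -0.3275, 0.0147]), (0.75, [0.378, -0.2301, 0.0673])]
[... 1211 characters left out ...]
file, grip_knob, headstock, jar, lay, long_sleeve, oil_can, quill, rack, screwdriver, seat, short_sleeve, spanner, v_rests, vee_block
wrist [[309.70691628693146, 0.0, 320.01115659447504], [0.0, 309.70691628693146, 203.4715937729007], [0.0, 0.0, 1.0]] [[-0.314, 0.949, -0.001], [0.921, 0.305, 0.243], [0.231, 0.076, -0.97]] [0.625, -0.03, 0.388]
bed []
seat [(0.34, [0.4935, 0.4844, 0.0007])]
lay []
long_sleeve [(0.92, [0.1781, -0.3296, 0.0144]), (0.77, [0.2446, 0.2777, 0.0144])]
short_sleeve []
rack []
grip_knob []
quill []
plunger it knows: bed, brush, flat_file, grip_knob, headstock, jar, lay, long_sleeve, oil_can, quill, rack, screwdriver, seat, short_sleeve, spanner, v_rests, vee_block
1.35
```

View pictures.

View pics/scene0.png

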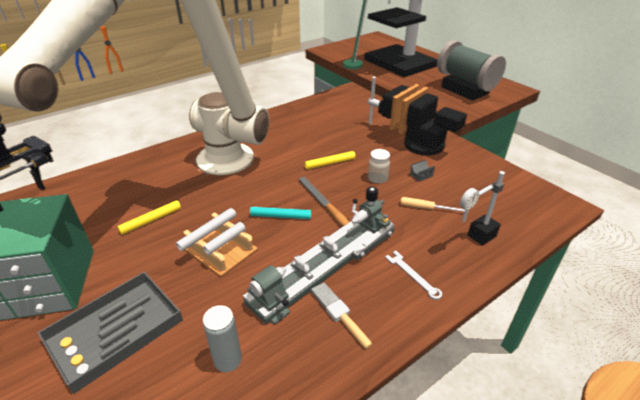

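View pics/top0.png

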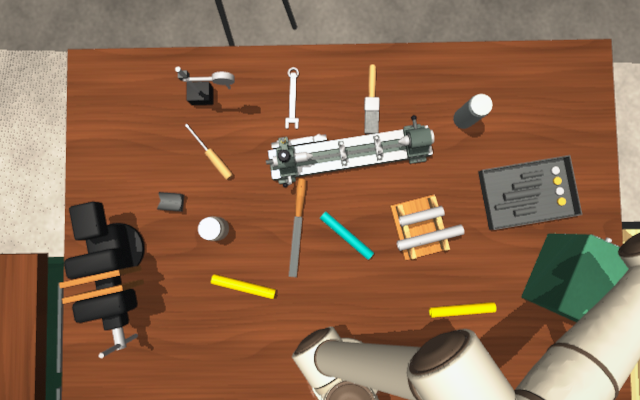

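View pics/wrist0.png

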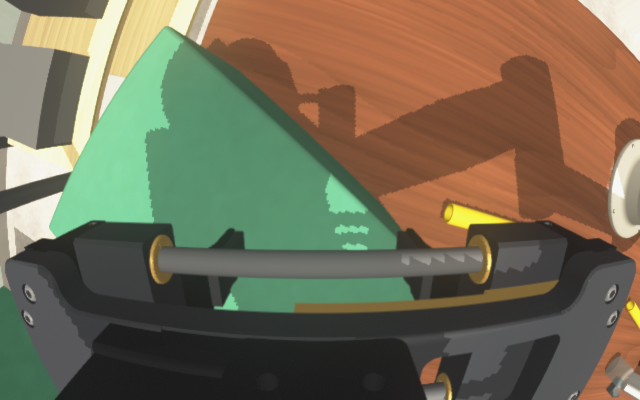

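```bash
cat > h.py <<'E'
import numpy as np,cv2
from station import arm,cams,nets
from scipy.spatial.transform import Rotation as Ro
def ray(f,px):
    K=f["camera_matrix"];d=np.linalg.inv(K)@np.array([px[0],px[1],1.0]);d=f["R"].T@d
    return -f["R"].T@f["t"],d/np.linalg.norm(d)
def onz(f,px,z):
    o,d=ray(f,px);return o+d*(z-o[2])/d[2]
def tri(rs):
    A=np.zeros((3,3));b=np.zeros(3)
    for o,d in rs:
        P=np.eye(3)-np.outer(d,d);A+=P;b+=P@o
    X=np.linalg.solve(A,b);return X,[np.linalg.norm((np.eye(3)-np.outer(d,d))@(X-o)) for o,d in rs]
def proj(f,X):
    c=f["R"]@np.asarray(X)+f["t"];p=f["camera_matrix"]@c;return p[:2]/p[2]
E
python3 - <<'E'
from h import *
S={}
for c in ["scene","top"]:
    f=cams.grab_frame(c)
    for l in ["long_sleeve","short_sleeve","grip_knob","v_rests","quill"]:
        for i,d in enumerate(nets.trace(c,l)[:5]):
            m=d["pixels"];ys,xs=np.nonzero(m)
            r=cv2.minAreaRect(np.c_[xs,ys].astype(np.float32))
            print(c,l,round(d["conf"],2),m.sum(),np.round([xs.mean(),ys.mean()],1),np.round(cv2.boxPoints(r),1).tolist())
    im=f["image"][:,:,::-1]
    if c=="top": 
        cv2.imwrite("pics/topcrop.png",cv2.resize(im[100:270,255:475],None,fx=3.6,fy=3.5,interpolation=cv2.INTER_CUBIC))
    else:
        cv2.imwrite("pics/scenecrop.png",cv2.resize(im[170:330,160:420],None,fx=3,fy=3,interpolation=cv2.INTER_CUBIC))
    np.save(f"{c}.npy",f,allow_pickle=True)
print(arm.observe()["clock"]); print(Ro.from_rotvec(arm.observe()["ee_rot"]).as_matrix().round(3))
E
```

```text
scene long_sleeve 0.96 587 [149.8 217. ] [[118.0999984741211, 226.10000610351562], [177.39999389648438, 199.5], [181.1999969482422, 208.0], [122.0, 234.60000610351562]]
scene long_sleeve 0.92 698 [204.6 229.9] [[174.5, 242.6999969482422], [230.10000610351562, 205.60000610351562], [236.39999389648438, 215.10000610351562], [180.8000030517578, 252.1999969482422]]
scene long_sleeve 0.89 317 [329.8 159.9] [[305.29998779296875, 161.89999389648438], [352.29998779296875, 151.10000610351562], [353.8999938964844, 158.0], [306.8999938964844, 168.6999969482422]]
scene long_sleeve 0.72 553 [279.8 212.5] [[249.60000610351562, 215.3000030517578], [250.1999969482422, 205.8000030517578], [310.29998779296875, 209.6999969482422], [309.70001220703125, 219.10000610351562]]
scene long_sleeve 0.39 211 [418.8 203.4] [[402.29998779296875, 204.0], [403.5, 197.10000610351562], [435.6000061035156, 202.89999389648438], [434.29998779296875, 209.8000030517578]]
scene short_sleeve 0.57 120 [359.2 216.6] [[350.0, 217.0], [363.20001220703125, 209.10000610351562], [367.79998779296875, 216.6999969482422], [354.60000610
[... 1259 characters left out ...]
938964844, 288.79998779296875], [273.70001220703125, 298.8999938964844]]
top short_sleeve 0.94 506 [421.3 216.2] [[397.3999938964844, 216.39999389648438], [442.79998779296875, 205.10000610351562], [445.5, 215.89999389648438], [400.1000061035156, 227.1999969482422]]
top v_rests 0.67 264 [359.8 151.3] [[338.0, 142.10000610351562], [379.29998779296875, 136.1999969482422], [382.70001220703125, 159.8000030517578], [341.3999938964844, 165.6999969482422]]
top quill 0.5 142 [302.5 156.6] [[294.3999938964844, 153.3000030517578], [310.3999938964844, 150.60000610351562], [312.0, 160.0], [295.8999938964844, 162.6999969482422]]
1.95
[[ 0.949  0.    -0.315]
 [ 0.315 -0.     0.949]
 [ 0.    -1.    -0.   ]]
```

```bash
python3 - <<'E'
from h import *
S=np.load("scene.npy",allow_pickle=True).item();T=np.load("top.npy",allow_pickle=True).item()
# long sleeve: rect ends
def mid(a,b): return (np.array(a)+np.array(b))/2
s1=mid([174.5,242.7],[180.8,252.2]);s2=mid([230.1,205.6],[236.4,215.1])
t1=mid([395.7,240.9],[398.5,251.8]);t2=mid([462.3,223.6],[465.2,234.5])
# which: t larger col = -y (right). scene left = -y
for a,b in((s1,t2),(s2,t1),((s1+s2)/2,(t1+t2)/2)):
    print("tri",tri([ray(S,a),ray(T,b)]))
print("top z=.065",onz(T,t1,.065),onz(T,t2,.065),onz(T,(t1+t2)/2,.07))
u=mid([397.4,216.4],[400.1,227.2]);v=mid([442.8,205.1],[445.5,215.9])
print("short",onz(T,u,.065),onz(T,v,.065))
# knob, top
print("knob scene/top?",proj(T,[.597,.152,.155]),proj(S,[.597,.152,.139]))
for q in ([.6244,-.0525,.082],[.630,-.078,.085]): print(proj(T,q),proj(S,q))
print("vrests",onz(T,(360.3,151),.074))
E
```

```text
tri (array([ 0.40074552, -0.32703276,  0.06735414]), [np.float64(0.002666836366248092), np.float64(0.0026668363662480875)])
tri (array([ 0.35741679, -0.14540527,  0.07100501]), [np.float64(0.002246709150029794), np.float64(0.002246709150029785)])
tri (array([ 0.37817099, -0.23826004,  0.06627247]), [np.float64(0.0007878223173335702), np.float64(0.0007878223173336653)])
top z=.065 [ 0.35601632 -0.14841645  0.065     ] [ 0.39954983 -0.33031408  0.065     ] [ 0.37790688 -0.23805911  0.07      ]
short [ 0.42232967 -0.15474387  0.065     ] [ 0.45081644 -0.27893801  0.065     ]
knob scene/top? [282.10831124 154.62642318] [371.22935375 194.54085838]
[359.94073207 147.63093677] [315.48672971 247.93904406]
[369.44196331 145.19933487] [308.42363898 252.75288717]
vrests [ 0.61657702 -0.05400184  0.074     ]
```

View pics/topcrop.png

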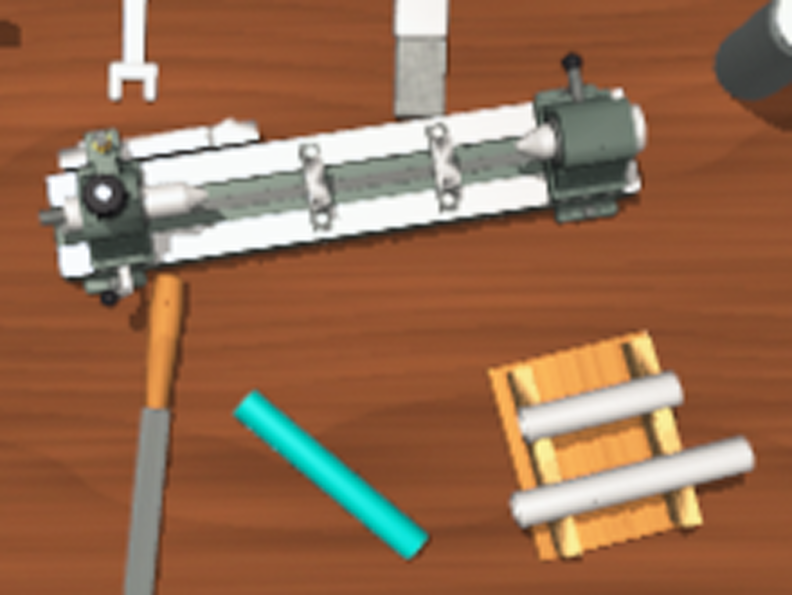

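View pics/scenecrop.png

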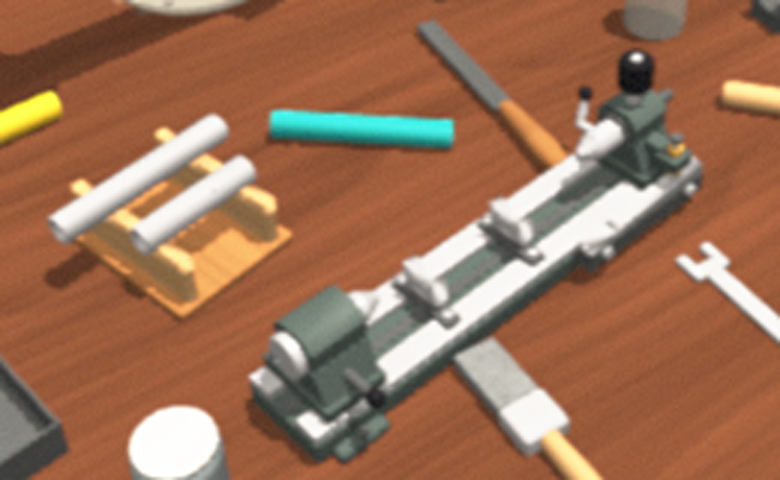

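Request:
{"method": "apply_moves", "body": {"series": "-0.1 3 -4 3 0 0 0; -0.1 28.3 -3 27.9 0 -1.487 0; -0.1 28.3 -3 27.9 0 -1.487 0; -0.1 28.3 -3 27.9 0 -1.487 0; -0.1 28.3 -3 27.9 0 -1.487 0; -0.1 28.3 -3 27.9 0 -1.487 0; -0.1 28.3 -3 27.9 0 -1.487 0; -0.1 28.3 -3 27.9 0 -1.487 0; -0.1 28.3 -3 27.9 0 -1.487 0; -0.1 28.3 -3 27.9 0 -1.487 0"}}

```text
clock: 2.95
tool_pos: [0.3787, -0.2372, 0.2272]
ee_rot: [-1.156, -1.291, 1.29]
ft_force: [0.0, -0.2, 0.4]
grip_width: 0.0477
```

```bash
cat >> h.py <<'E'
def fproj(f,X):
    c=f["R"]@np.asarray(X)+f["t"];th=np.arctan2(np.hypot(c[0],c[1]),c[2]);K=f["camera_matrix"];n=np.hypot(c[0],c[1])
    return np.array([K[0,2],K[1,2]])+K[0,0]*th*c[:2]/n
def fray(f,px):
    K=f["camera_matrix"];v=(np.array(px)-[K[0,2],K[1,2]])/K[0,0];th=np.linalg.norm(v)
    d=np.r_[v/th*np.sin(th),np.cos(th)];return -f["R"].T@f["t"],f["R"].T@d
def fonz(f,px,z):
    o,d=fray(f,px);return o+d*(z-o[2])/d[2]
def st():
    s=arm.observe();R=Ro.from_rotvec(s["ee_rot"]).as_matrix()
    print("t",round(s["clock"],2),"pos",s["tool_pos"].round(4),"F",s["ft_force"].round(1),"w",round(s["grip_width"],4));print(R.round(3));return s,R
E
python3 - <<'E'
from h import *
s,R=st()
f=cams.grab_frame("wrist");np.save("w1.npy",f,allow_pickle=True)
cv2.imwrite("pics/w1.png",f["image"][:,:,::-1])
for d in nets.tip_of("wrist","long_sleeve"): print(d)
for d in nets.trace("wrist","long_sleeve"):
    ys,xs=np.nonzero(d["pixels"]);r=cv2.minAreaRect(np.c_[xs,ys].astype(np.float32));print(d["conf"],np.round(r[0]),cv2.boxPoints(r).round(1).tolist())
for X in ([.357,-.148,.065],[.4,-.33,.065]): print(fproj(f,X))
E
```

```text
t 2.95 pos [ 0.3787 -0.2372  0.2272] F [ 0.  -0.2  0.4] w 0.0477
[[-0.11   0.001 -0.994]
 [ 0.994 -0.    -0.11 ]
 [-0.    -1.    -0.001]]
{'position': [0.1791, -0.3288, 0.013], 'conf': 0.86}
{'position': [0.3772, -0.2318, 0.0634], 'conf': 0.72}
0.68 [318. 179.] [[296.79998779296875, 109.4000015258789], [322.1000061035156, 106.4000015258789], [339.20001220703125, 249.0], [313.8999938964844, 252.0]]
0.6 [472. 131.] [[457.20001220703125, 194.1999969482422], [466.29998779296875, 65.5999984741211], [487.70001220703125, 67.0999984741211], [478.6000061035156, 195.6999969482422]]
[329.76705481 258.20834553]
[310.31404626 102.23903702]
```

View pics/w1.png

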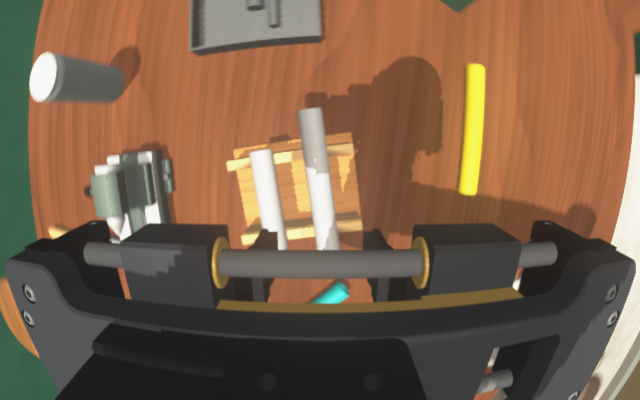

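Request:
{"method": "apply_moves", "body": {"series": "-0.1 -0.1 0 0.1 0 -0.126 0; -0.1 -0.1 4 0.1 0 -0.126 0; -0.1 -0.1 8.5 0.1 0 -0.126 0; -0.1 -0.1 12.5 0.1 0 -0.126 0; -0.1 -0.1 15 0.1 0 -0.126 0; -0.1 -0.1 16.9 0.1 0 -0.126 0; -0.1 -0.1 16.9 0.1 0 -0.126 0"}}

```text
clock: 3.8
tool_pos: [0.3743, -0.2402, 0.0555]
ee_rot: [-1.09, -1.367, 1.371]
ft_force: [-0.0, -0.2, -0.1]
grip_width: 0.0484
```

Request:
{"method": "apply_moves", "body": {"series": "1 0 0 0 0 0 0; 1 0 0 0 0 0 0; 1 0 0 0 0 0 0; 1 0 0 0 0 0 0; 1 0 0 0 0 0 0; 1 0 0 0 0 0 0"}}

```text
clock: 4.4
tool_pos: [0.3769, -0.2402, 0.0582]
ee_rot: [-1.094, -1.374, 1.374]
ft_force: [-0.2, -0.2, 0.4]
grip_width: 0.0079
```

```bash
python3 - <<'E'
from h import *
s,R=st()
S=np.load("scene.npy",allow_pickle=True).item()
f=cams.grab_frame("scene")
cv2.imwrite("pics/s2.png",cv2.resize(f["image"][100:340,140:460,::-1],None,fx=2.4,fy=2.4))
E
```

```text
t 4.4 pos [ 0.3769 -0.2402  0.0582] F [-0.2 -0.2  0.4] w 0.0079
[[-0.224  0.001 -0.975]
 [ 0.975 -0.    -0.224]
 [-0.    -1.    -0.001]]
```

View pics/s2.png

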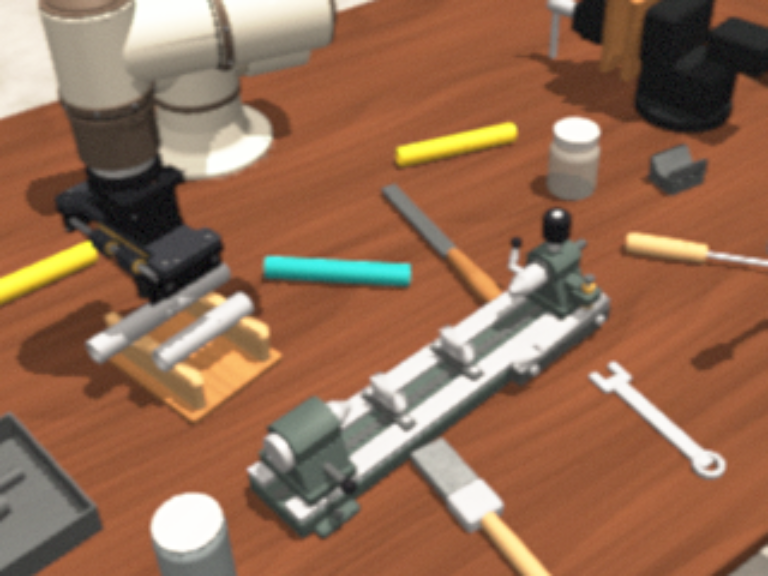

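```bash
python3 - <<'E'
from h import *
s,R=st()
for c in("scene","wrist"):
    f=cams.grab_frame(c);P=(proj if c=="scene" else fproj)
    im=f["image"][:,:,::-1].copy()
    if c=="scene":
        g=cv2.resize(im[170:270,150:270],None,fx=6,fy=6,interpolation=cv2.INTER_CUBIC)
        for X,col in((s["tool_pos"],(0,0,255)),(s["tool_pos"]-[0,0,.011],(0,255,0)),(s["tool_pos"]+[0,0,.051],(255,0,0))):
            p=(P(f,X)-[150,170])*6;cv2.circle(g,tuple(int(v) for v in p),5,col,-1)
        for X in ([.357,-.148,.065],[.4,-.33,.065]):
            p=(P(f,X)-[150,170])*6;cv2.circle(g,tuple(int(v) for v in p),5,(255,0,255),-1)
        cv2.imwrite("pics/s3.png",g)
    else: cv2.imwrite("pics/w3.png",im)
E
```

```text
t 4.45 pos [ 0.3769 -0.2402  0.058 ] F [-0.4 -0.7  0.7] w 0.0047
[[-0.224  0.    -0.975]
 [ 0.975 -0.    -0.224]
 [-0.    -1.    -0.   ]]
```

View pics/s3.png

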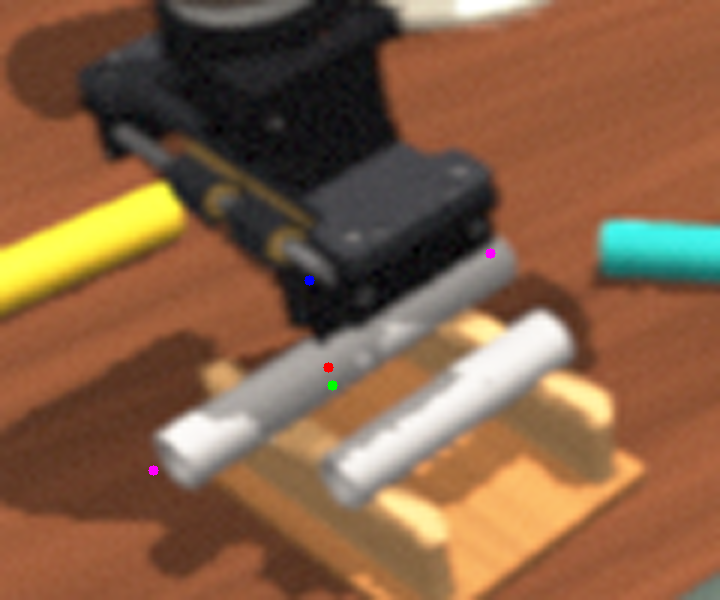

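View pics/w3.png

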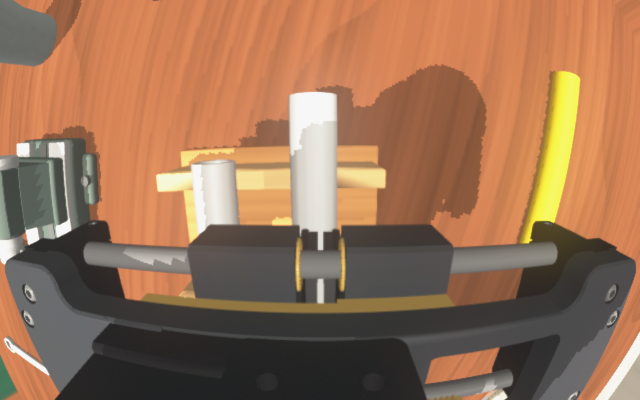

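View pics/t3.png

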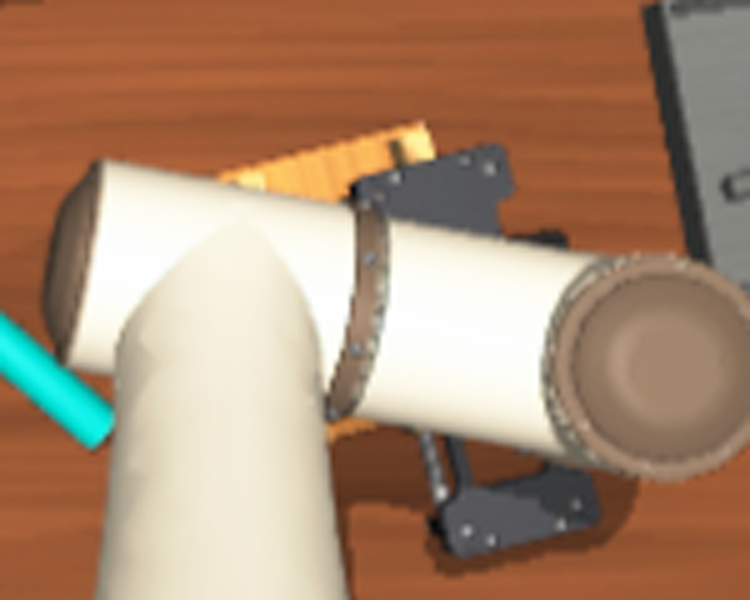

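Request:
{"method": "apply_moves", "body": {"series": "-0.1 0 0 0 0 0 0; -0.1 0 0 0 0 0 0; -0.1 0 0 0 0 0 0; -0.1 0 0 0 0 0 0; -0.1 0 0 0 0 0 0"}}

```text
clock: 5.15
tool_pos: [0.3768, -0.2402, 0.0578]
ee_rot: [-1.094, -1.374, 1.374]
ft_force: [0.0, -0.1, -0.5]
grip_width: 0.0327
```

```bash
python3 - <<'E'
from h import *
s,R=st()
f=cams.grab_frame("scene");im=f["image"][:,:,::-1]
g=cv2.resize(im[170:270,150:270],None,fx=6,fy=6,interpolation=cv2.INTER_CUBIC)
w=cams.grab_frame("wrist");wi=w["image"][:,:,::-1].copy()
for sg in(-1,1):
  for h,col in((-.011,(0,255,0)),(.008,(0,0,255)),(.04,(255,0,0))):
    X=s["tool_pos"]+R[:,2]*sg*s["grip_width"]/2+np.array([0,0,h])
    p=(proj(f,X)-[150,170])*6;cv2.circle(g,tuple(int(v) for v in p),4,col,-1)
    cv2.circle(wi,tuple(int(v) for v in fproj(w,X)),2,col,-1)
cv2.imwrite("pics/s4.png",g);cv2.imwrite("pics/w4.png",cv2.resize(wi[90:310,170:470],None,fx=2.6,fy=2.6))
E
```

```text
t 5.15 pos [ 0.3768 -0.2402  0.0578] F [ 0.  -0.1 -0.5] w 0.0327
[[-0.224 -0.    -0.975]
 [ 0.975  0.    -0.224]
 [ 0.    -1.     0.   ]]
```

View pics/s4.png

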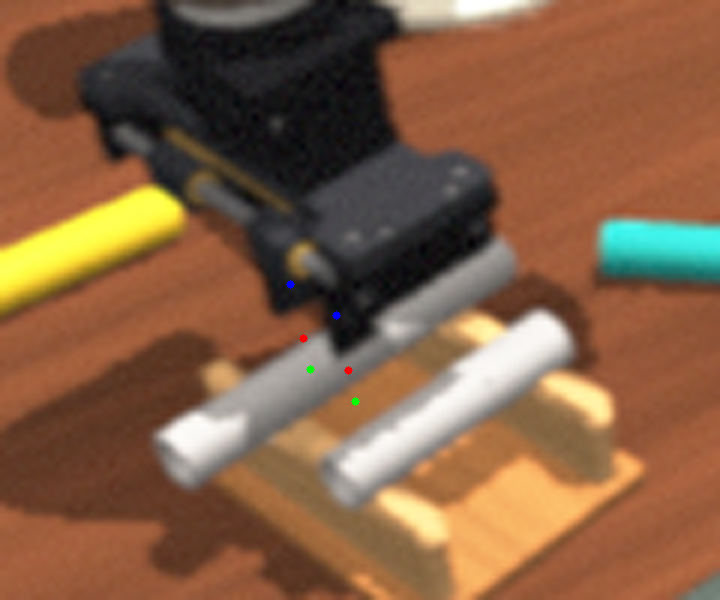

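View pics/w4.png

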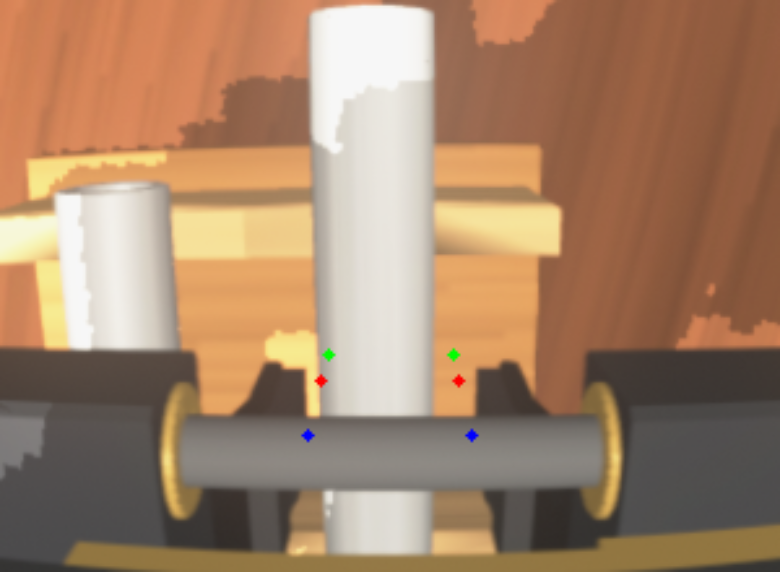

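```bash
python3 - <<'E'
from h import *
f=cams.grab_frame("scene");w=cams.grab_frame("wrist");s,R=st()
im=f["image"][:,:,::-1]
o=np.array([185,185]);g=cv2.resize(im[185:245,185:255],None,fx=11,fy=10,interpolation=cv2.INTER_CUBIC);k=np.array([11,10])
wi=cv2.resize(w["image"][190:300,230:410,::-1],None,fx=4.4,fy=4.4,interpolation=cv2.INTER_CUBIC)
cols={-.011:(0,255,0),.009:(0,255,255),.019:(0,0,255),.029:(255,0,255),.059:(255,0,0)}
for sg in(-1,1):
  for dx in(-.0095,.0095):
   for h,col in cols.items():
    X=s["tool_pos"]+R[:,2]*sg*s["grip_width"]/2+R[:,0]*dx+np.array([0,0,h])
    if sg==-1: cv2.circle(g,tuple(int(v) for v in (proj(f,X)-o+.5)*k),4,col,-1)
    cv2.circle(wi,tuple(int(v) for v in (fproj(w,X)-[230,190]+.5)*4.4),4,col,-1)
cv2.imwrite("pics/s5.png",g);cv2.imwrite("pics/w5.png",wi)
E
```

```text
t 5.35 pos [ 0.3768 -0.2402  0.0579] F [-0.   0.6  0.4] w 0.0451
[[-0.224  0.    -0.975]
 [ 0.975  0.    -0.224]
 [-0.    -1.    -0.   ]]
```

View pics/s5.png

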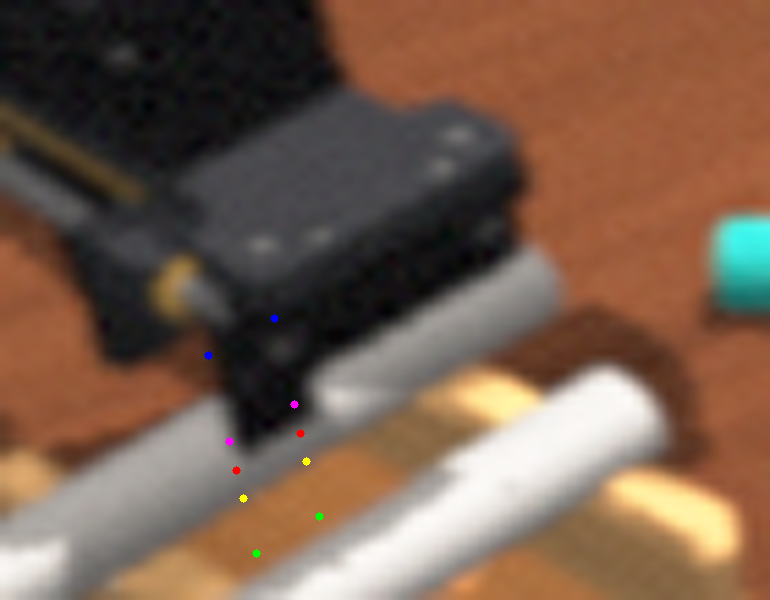

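View pics/w5.png

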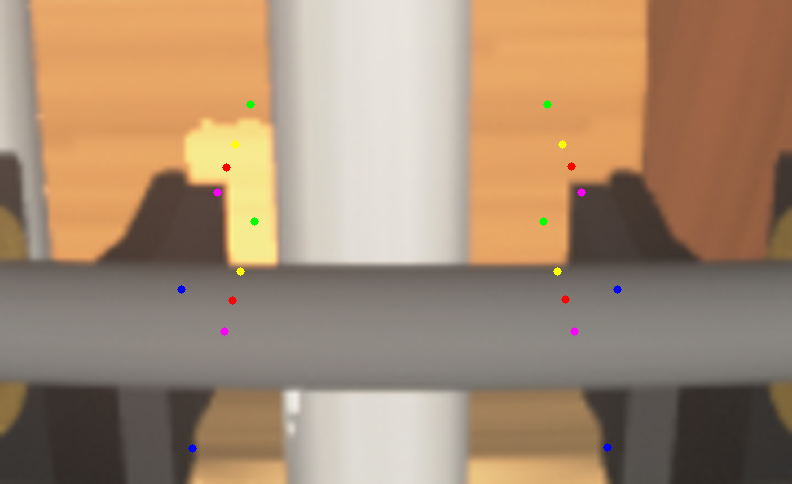

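Request:
{"method": "apply_moves", "body": {"series": "-0.1 0 0.5 -0.3 0 0 0; -0.1 0 1.5 -0.3 0 0 0; -0.1 0 1.5 -0.3 0 0 0"}}

```text
clock: 5.65
tool_pos: [0.3785, -0.2391, 0.0413]
ee_rot: [-1.09, -1.372, 1.374]
ft_force: [-0.2, 0.7, -0.0]
grip_width: 0.0477
```

Request:
{"method": "apply_moves", "body": {"series": "-0.1 0 0.8 0 0 0 0; -0.1 0 1.6 0 0 0 0; -0.1 0 1.6 0 0 0 0"}}

```text
clock: 5.95
tool_pos: [0.3786, -0.2392, 0.0255]
ee_rot: [-1.091, -1.372, 1.374]
ft_force: [-0.2, -0.1, -0.1]
grip_width: 0.0478
```

```bash
python3 - <<'E'
from h import *
f=cams.grab_frame("scene");w=cams.grab_frame("wrist");s,R=st()
g=cv2.resize(f["image"][170:260,160:270,::-1],None,fx=6,fy=6,interpolation=cv2.INTER_CUBIC)
wi=cv2.resize(w["image"][190:300,230:410,::-1],None,fx=3.6,fy=3.6)
cv2.imwrite("pics/s6.png",g);cv2.imwrite("pics/w6.png",wi)
E
```

```text
t 6.05 pos [ 0.3795 -0.2395  0.0265] F [0.2 0.2 1.2] w 0.0478
[[-0.224 -0.001 -0.975]
 [ 0.975  0.    -0.224]
 [ 0.    -1.     0.001]]
```

View pics/s6.png

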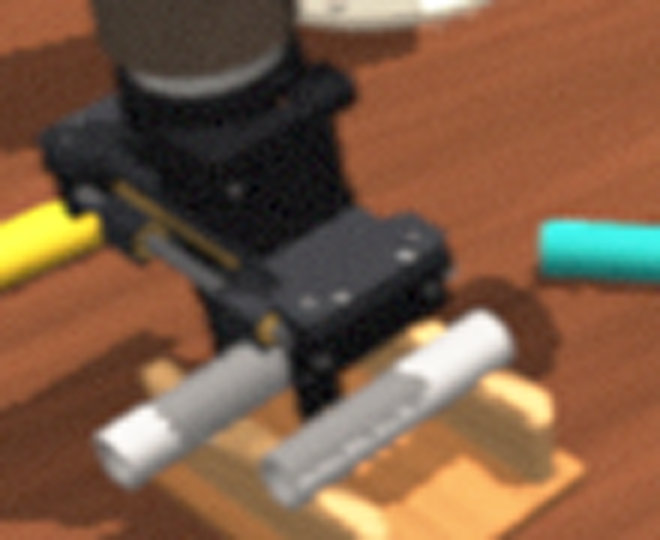

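View pics/w6.png

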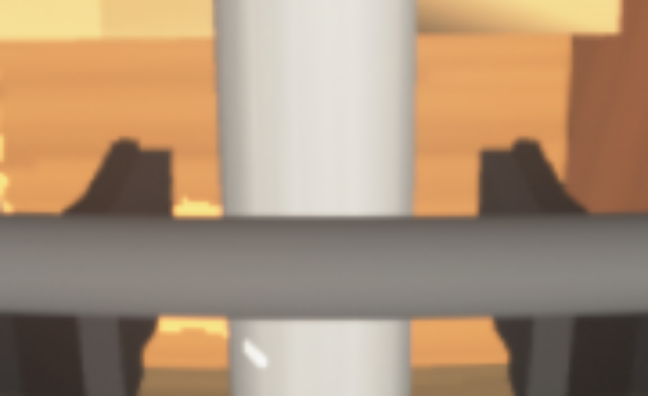

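Request:
{"method": "apply_moves", "body": {"series": "1 0 0 0 0 0 0; 1 0 0 0 0 0 0; 1 0 0 0 0 0 0; 1 0 0 0 0 0 0; 1 0 0 0 0 0 0"}}

```text
clock: 6.55
tool_pos: [0.3804, -0.2396, 0.0271]
ee_rot: [-1.095, -1.375, 1.374]
ft_force: [1.4, 0.6, 0.7]
grip_width: 0.0276
```

Request:
{"method": "apply_moves", "body": {"series": "1 0 -1 0 0 0 0; 1 0 -5 0 0 0 0; 1 0 -10 0 0 0 0; 1 0 -12 0 0 0 0; 1 0 -12 0 0 0 0"}}

```text
clock: 7.05
tool_pos: [0.3812, -0.2399, 0.1499]
ee_rot: [-1.1, -1.378, 1.372]
ft_force: [0.4, 1.2, -4.6]
grip_width: 0.0274
```

```bash
python3 - <<'E'
from h import *
f=cams.grab_frame("scene");t=cams.grab_frame("top");w=cams.grab_frame("wrist");s,R=st();np.save("w7.npy",w,allow_pickle=True)
cv2.imwrite("pics/s7.png",cv2.resize(f["image"][110:300,130:400,::-1],None,fx=2.8,fy=2.8,interpolation=cv2.INTER_CUBIC))
cv2.imwrite("pics/w7.png",w["image"][:,:,::-1])
cv2.imwrite("pics/t7.png",cv2.resize(t["image"][110:200,250:460,::-1],None,fx=3.8,fy=3.8,interpolation=cv2.INTER_CUBIC))
T=np.load("top.npy",allow_pickle=True).item();S=np.load("scene.npy",allow_pickle=True).item()
# cone tips from crops
def tc(x,y): return (x+.5)/3.6+255-.5,(y+.5)/3.5+100-.5
def sc(x,y): return (x+.5)/3+160-.5,(y+.5)/3+170-.5
for n,a,b in(("hs",tc(520,148),sc(351,312)),("q",tc(203,195),sc(581,157))):
    print(n,onz(T,a,.085),onz(S,b,.085),tri([ray(T,a),ray(S,b)]))
E
```

```text
t 7.2 pos [ 0.3775 -0.2387  0.1448] F [-0.2  0.3 -5.2] w 0.0271
[[-0.223 -0.005 -0.975]
 [ 0.975  0.002 -0.223]
 [ 0.003 -1.     0.004]]
hs [ 0.63741743 -0.15815961  0.085     ] [ 0.64136888 -0.17674077  0.085     ] (array([ 0.63609865, -0.16614925,  0.07349911]), [np.float64(0.006857437439376586), np.float64(0.006857437439376599)])
q [0.60529783 0.08007758 0.085     ] [0.60809662 0.08391256 0.085     ] (array([0.6067741 , 0.08196227, 0.08482756]), [np.float64(0.0023581768649631974), np.float64(0.0023581768649632855)])
```

View pics/s7.png

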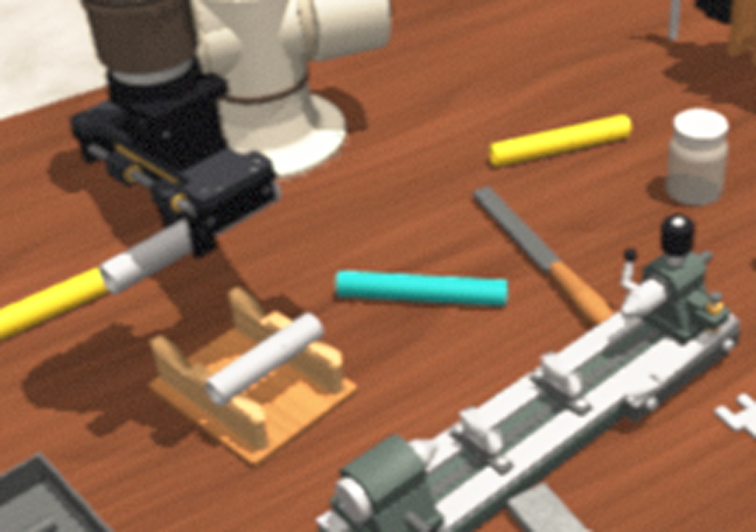

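View pics/w7.png

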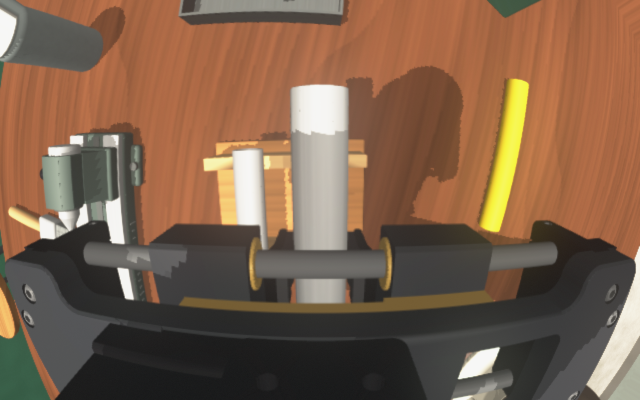

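View pics/t7.png

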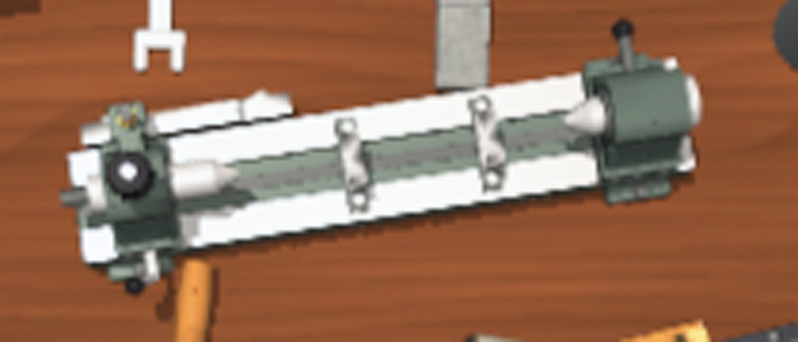

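Request:
{"method": "apply_moves", "body": {"series": "1 1.2 -1 -2.8 0 0.01 0; 1 3 -1 -7 0 0.02 0; 1 4.8 -1 -11 0 0.04 0; 1 6.6 -1 -15 0 0.06 0; 1 8.3 -1 -19 0 0.08 0; 1 10 -1 -23 0 0.093 0; 1 11.5 -1 -26.3 0 0.093 0; 1 12.2 -1 -28 0 0.093 0; 1 12.2 -1 -28 0 0.093 0; 1 12.2 -1 -28 0 0.093 0"}}

```text
clock: 8.2
tool_pos: [0.6234, -0.0577, 0.1533]
ee_rot: [-1.138, -1.301, 1.31]
ft_force: [-0.5, 0.2, -5.6]
grip_width: 0.0273
```

```bash
python3 - <<'E'
from h import *
w=cams.grab_frame("wrist");f=cams.grab_frame("scene");s,R=st();np.save("w8.npy",w,allow_pickle=True)
cv2.imwrite("pics/w8.png",w["image"][:,:,::-1])
for n in("lay","seat"):
    for d in nets.tip_of("wrist",n)[:2]: print(n,d)
print("pred hs tip",fproj(w,[.6374,-.158,.085]))
s,R=st()
cv2.imwrite("pics/s8.png",cv2.resize(f["image"][110:330,200:460,::-1],None,fx=2.7,fy=2.7,interpolation=cv2.INTER_CUBIC))
E
```

```text
t 8.3 pos [ 0.6236 -0.0584  0.1549] F [-0.1  0.1 -5. ] w 0.0272
[[-0.132 -0.004 -0.991]
 [ 0.991 -0.    -0.132]
 [ 0.    -1.     0.004]]
pred hs tip [318.67399874  84.92688327]
t 8.4 pos [ 0.6242 -0.0586  0.1562] F [-0.4  0.7 -5. ] w 0.0274
[[-0.132 -0.002 -0.991]
 [ 0.991 -0.    -0.132]
 [ 0.    -1.     0.002]]
```

View pics/w8.png

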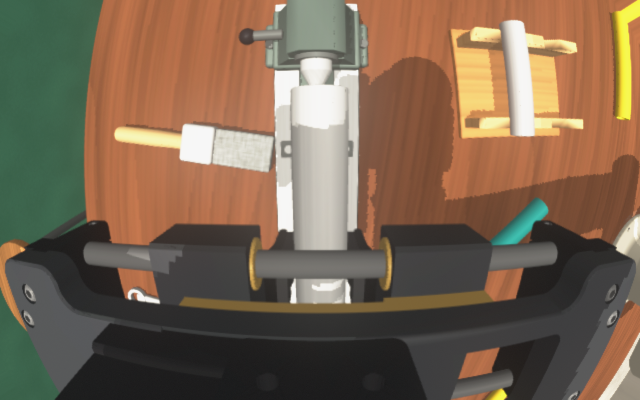

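View pics/s8.png

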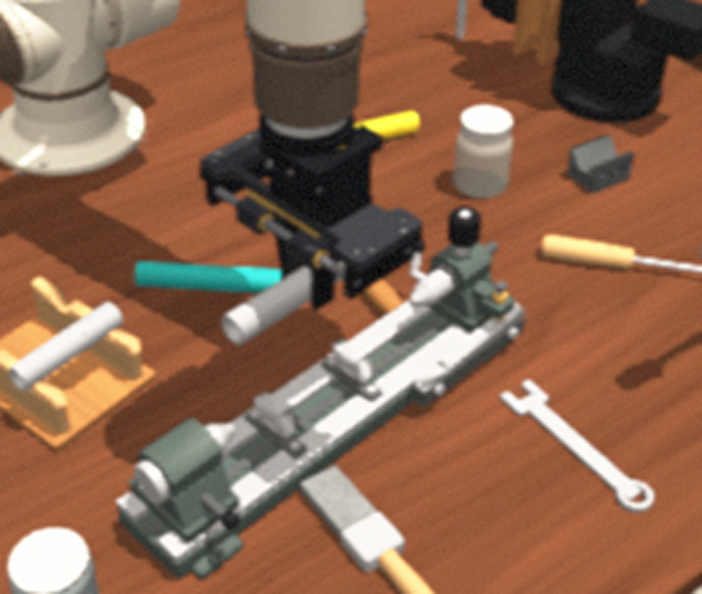

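```bash
python3 - <<'E'
from h import *
w=np.load("w8.npy",allow_pickle=True).item()
u=np.array([-.132,.991,0])
tcp=np.array([.6236,-.0584,.1549])
e=fonz(w,(320,86.5),tcp[2]+.038+.014);print(e,(e-tcp)@u)
w=np.load("w7.npy",allow_pickle=True).item();tcp=np.array([.3775,-.2387,.1448]);e=fonz(w,(320,86.5),tcp[2]+.052);print((e-tcp)@np.array([-.223,.975,0]))
# headstock face/top front edge: at top z .109, cone base
E
```

```text
[ 0.63497149 -0.1406352   0.2069    ] -0.08299611721799939
-0.0842779481043811
```

Request:
{"method": "apply_moves", "body": {"series": "1 0 2 -0.15 0 0 0; 1 0 5.5 -0.15 0 0 0; 1 0 8.5 -0.15 0 0 0; 1 0 10 -0.15 0 0 0; 1 0 10.5 -0.15 0 0 0; 1 0 10.5 -0.15 0 0 0; 1 0 10.5 -0.15 0 0 0"}}

```text
clock: 9.1
tool_pos: [0.6278, -0.0579, 0.0534]
ee_rot: [-1.146, -1.309, 1.305]
ft_force: [0.9, 0.1, -4.3]
grip_width: 0.0273
```

```bash
python3 - <<'E'
from h import *
w=cams.grab_frame("wrist");f=cams.grab_frame("scene");s,R=st()
cv2.imwrite("pics/w9.png",w["image"][:,:,::-1])
cv2.imwrite("pics/s9.png",cv2.resize(f["image"][160:320,220:420,::-1],None,fx=3.6,fy=3.6,interpolation=cv2.INTER_CUBIC))
E
```

```text
t 9.2 pos [ 0.6278 -0.0577  0.0536] F [ 0.2  0.1 -4.7] w 0.0272
[[-0.133  0.003 -0.991]
 [ 0.991  0.    -0.133]
 [-0.    -1.    -0.003]]
```

View pics/w9.png

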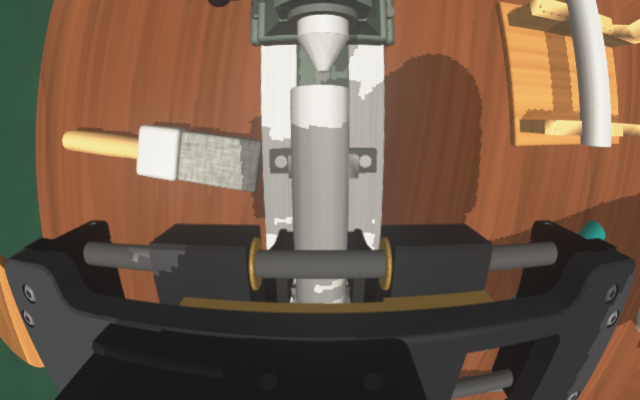

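View pics/s9.png

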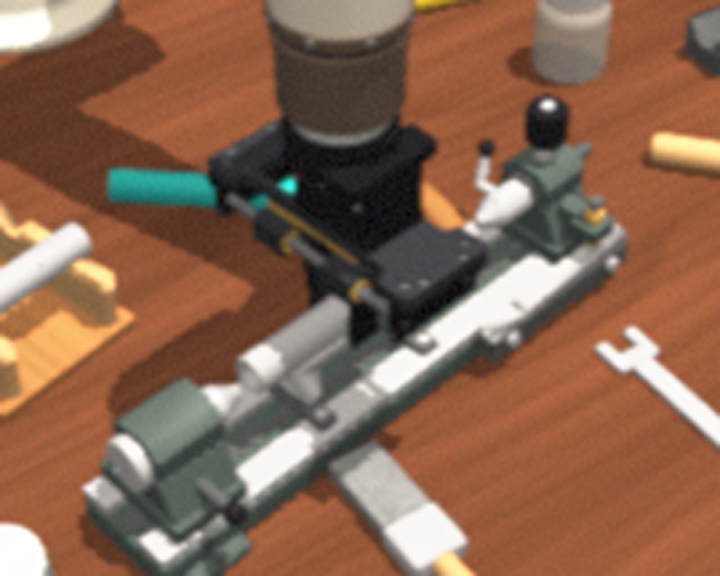

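Request:
{"method": "apply_moves", "body": {"series": "1 0 0.3 0.25 0 0 0; 1 0 0.5 0.25 0 0 0; 1 0 0.5 0.25 0 0 0"}}

```text
clock: 9.5
tool_pos: [0.6239, -0.058, 0.0467]
ee_rot: [-1.143, -1.306, 1.307]
ft_force: [0.3, 0.3, -5.0]
grip_width: 0.0271
```

Request:
{"method": "apply_moves", "body": {"series": "1 0 0.2 0 0 0 0; 1 0 0.2 0 0 0 0"}}

```text
clock: 9.7
tool_pos: [0.6251, -0.0579, 0.0452]
ee_rot: [-1.145, -1.308, 1.306]
ft_force: [1.5, 0.4, -4.4]
grip_width: 0.0274
```

Request:
{"method": "apply_moves", "body": {"series": "1 0 0.15 0 0 0 0; 1 0 0.15 0 0 0 0"}}

```text
clock: 9.9
tool_pos: [0.6259, -0.0579, 0.0443]
ee_rot: [-1.146, -1.309, 1.306]
ft_force: [2.7, 0.4, -1.5]
grip_width: 0.0272
```

Request:
{"method": "apply_moves", "body": {"series": "1 0 0.1 -0.1 0 0 0; 1 0 0.1 -0.1 0 0 0"}}

```text
clock: 10.1
tool_pos: [0.626, -0.0579, 0.0441]
ee_rot: [-1.145, -1.308, 1.307]
ft_force: [-1.6, 0.4, 5.4]
grip_width: 0.0271
```

```bash
python3 - <<'E'
from h import *
w=cams.grab_frame("wrist");f=cams.grab_frame("scene");s,R=st()
cv2.imwrite("pics/w10.png",cv2.resize(w["image"][0:260,200:440,::-1],None,fx=2.3,fy=2.3))
cv2.imwrite("pics/s10.png",cv2.resize(f["image"][160:320,220:420,::-1],None,fx=3.6,fy=3.6,interpolation=cv2.INTER_CUBIC))
E
```

```text
t 10.2 pos [ 0.626  -0.0579  0.0442] F [-1.5  1.2  5.5] w 0.0273
[[-0.133  0.002 -0.991]
 [ 0.991 -0.    -0.133]
 [-0.001 -1.    -0.002]]
```

View pics/w10.png

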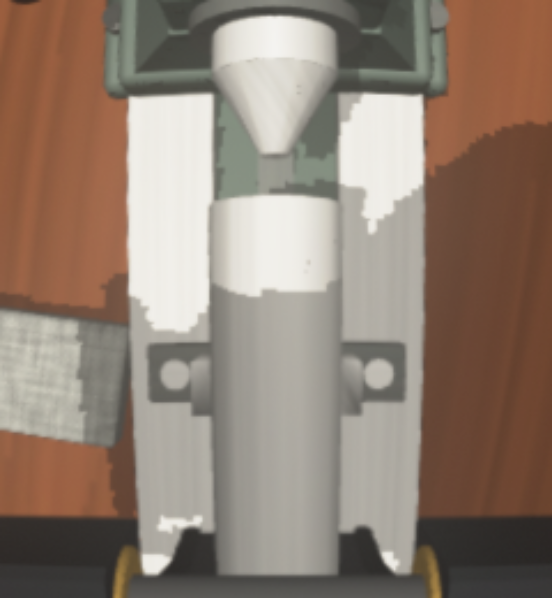

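View pics/s10.png

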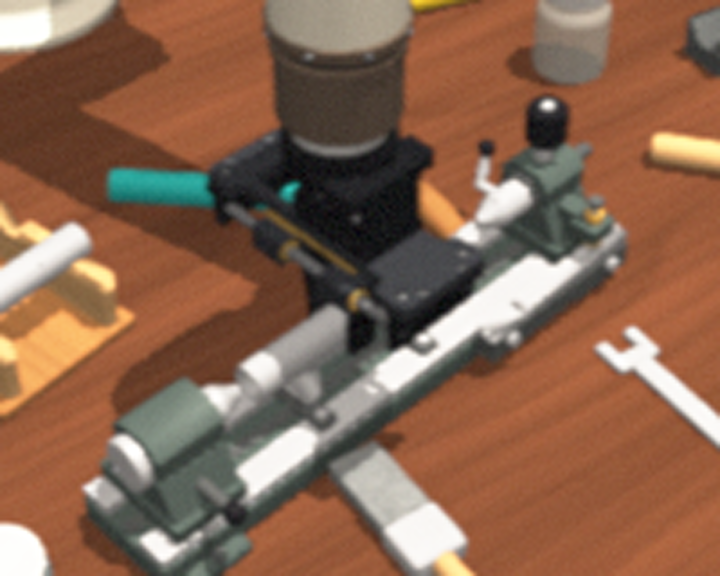

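Request:
{"method": "apply_moves", "body": {"series": "-0.3 0 0 0 0 0 0; -0.3 0 0 0 0 0 0; -0.3 0 0 0 0 0 0; -0.3 0 0 0 0 0 0; -0.3 0 -2 0 0 0 0; -0.3 0 -6 0 0 0 0; -0.3 0 -10 0 0 0 0; -0.3 0 -13 0 0 0 0; -0.3 0 -14 0 0 0 0; -0.3 0 -14 0 0 0 0"}}

```text
clock: 11.2
tool_pos: [0.6259, -0.0577, 0.1838]
ee_rot: [-1.145, -1.309, 1.305]
ft_force: [0.2, 0.2, -0.4]
grip_width: 0.0565
```

```bash
python3 - <<'E'
from h import *
w=cams.grab_frame("wrist");f=cams.grab_frame("scene");t=cams.grab_frame("top");s,R=st()
cv2.imwrite("pics/w11.png",w["image"][:,:,::-1])
cv2.imwrite("pics/s11.png",cv2.resize(f["image"][160:320,220:420,::-1],None,fx=3.6,fy=3.6,interpolation=cv2.INTER_CUBIC))
np.save("s11.npy",f,allow_pickle=True);np.save("t11.npy",t,allow_pickle=True)
cv2.imwrite("pics/t11.png",cv2.resize(t["image"][120:200,255:445,::-1],None,fx=4,fy=4,interpolation=cv2.INTER_CUBIC))
for d in nets.trace("scene","grip_knob")[:2]:
    ys,xs=np.nonzero(d["pixels"]);print("s",d["conf"],xs.min(),xs.max(),ys.min(),ys.max(),xs.mean(),ys.mean())
for c in("scene","top"):print(c,nets.tip_of(c,"grip_knob")[:2])
E
```

```text
t 11.35 pos [ 0.624  -0.0578  0.18  ] F [-0.2 -0.  -0.2] w 0.0561
[[-0.132 -0.004 -0.991]
 [ 0.991  0.    -0.132]
 [ 0.001 -1.     0.004]]
s 0.46 366 378 187 204 371.6101694915254 194.59887005649716
s 0.34 308 349 183 226 336.5 213.5754716981132
scene [{'position': [0.5963, 0.1487, 0.1449], 'conf': 0.56}]
top []
```

View pics/w11.png

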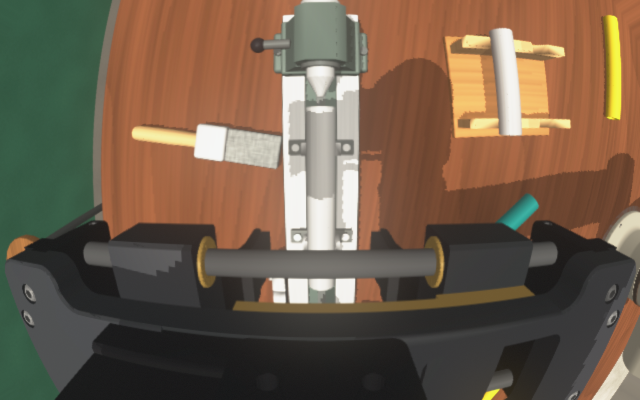

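View pics/s11.png

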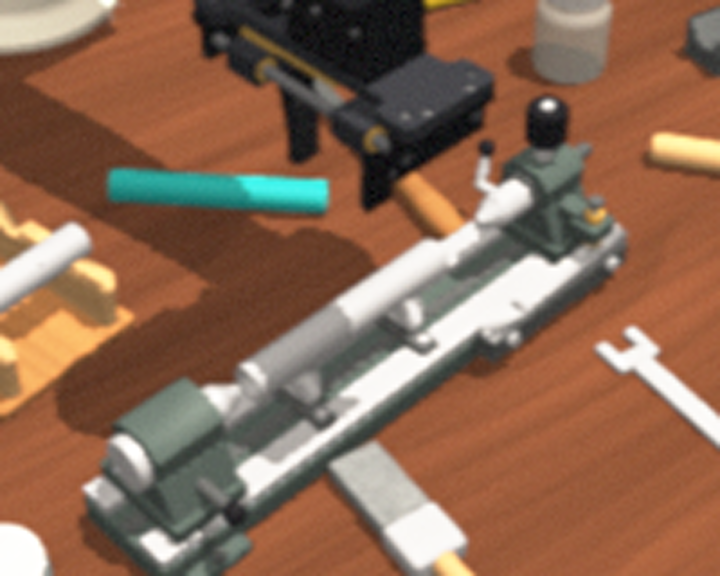

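View pics/t11.png

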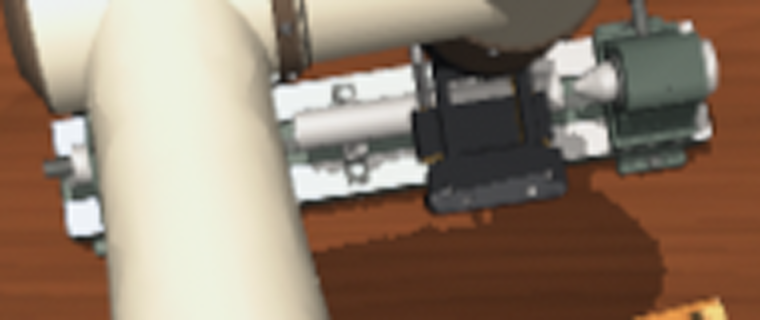

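```bash
python3 - <<'E'
from h import *
T=np.load("top.npy",allow_pickle=True).item();S=np.load("s11.npy",allow_pickle=True).item()
m=None
im=T["image"][130:175,265:305]
dark=(im.max(2)<60).astype(np.uint8)
n,l,st_,c=cv2.connectedComponentsWithStats(dark)
for i in range(1,n):
    if st_[i,4]>30: print("dark",c[i]+[265,130],st_[i])
a=(283.6,154.7);b=(371.8,195)
print(tri([ray(T,a),ray(S,b)]),onz(T,a,.150),onz(T,a,.139),onz(S,b,.139))
s,R=st()
K=np.array([.597,.151,.18]);print("shift",R.T@(K-s["tool_pos"]))
E
```

```text
dark [285.53191489 158.40425532] [13 22 13 11 47]
dark [288.95 168.55] [15 33 16  9 60]
(array([0.59983573, 0.15018219, 0.13992342]), [np.float64(0.0009017876272410822), np.float64(0.0009017876272411101)]) [0.59757831 0.14863212 0.15      ] [0.59941857 0.14954494 0.139     ] [0.59939767 0.15187989 0.139     ]
t 11.5 pos [ 0.6244 -0.0579  0.1804] F [0.2 0.3 0.5] w 0.0566
[[-0.133 -0.003 -0.991]
 [ 0.991 -0.    -0.133]
 [ 0.    -1.     0.003]]
shift [ 0.21072199  0.00045526 -0.00048531]
```

Request:
{"method": "apply_moves", "body": {"series": "-0.3 2 -1 0 0 -0.15 0; -0.3 5 -1 0 0 -0.3 0; -0.3 9 -1 -0.1 0 -0.45 0; -0.3 13 -1 -0.2 0 -0.6 0; -0.3 16.5 -1 -0.2 0 -0.75 0; -0.3 19 -1 -0.2 0 -0.9 0; -0.3 20.9 -1 -0.2 0 -1.05 0; -0.3 20.9 -1 -0.2 0 -1.2 0; -0.3 20.9 -1 -0.2 0 -1.35 0; -0.3 20.9 -1 -0.2 0 -1.5 0"}}

```text
clock: 12.5
tool_pos: [0.5991, 0.1498, 0.1912]
ee_rot: [-0.077, 2.186, -2.188]
ft_force: [-0.7, 1.3, 0.4]
grip_width: 0.0567
```

Request:
{"method": "apply_moves", "body": {"series": "-0.3 0 0 0 0 -0.071 0; -0.3 0 0 0 0 -0.071 0"}}

```text
clock: 12.7
tool_pos: [0.5992, 0.1495, 0.1913]
ee_rot: [-0.145, 2.153, -2.154]
ft_force: [-0.2, -0.8, -0.7]
grip_width: 0.0567
```

```bash
python3 - <<'E'
from h import *
w=cams.grab_frame("wrist");f=cams.grab_frame("scene");s,R=st()
np.save("w12.npy",w,allow_pickle=True)
print(fproj(w,[.599,.150,.155]),fproj(w,[.599,.150,.139]))
cv2.imwrite("pics/w12.png",w["image"][:,:,::-1])
cv2.imwrite("pics/s12.png",cv2.resize(f["image"][120:280,280:480,::-1],None,fx=3.6,fy=3.6,interpolation=cv2.INTER_CUBIC))
E
```

```text
t 12.8 pos [0.5993 0.1494 0.1916] F [-0.3 -0.7 -0.2] w 0.0564
[[-0.991 -0.001  0.131]
 [-0.131 -0.001 -0.991]
 [ 0.001 -1.     0.   ]]
[319.43381645 216.4029126 ] [319.44055438 210.70657918]
```

View pics/w12.png

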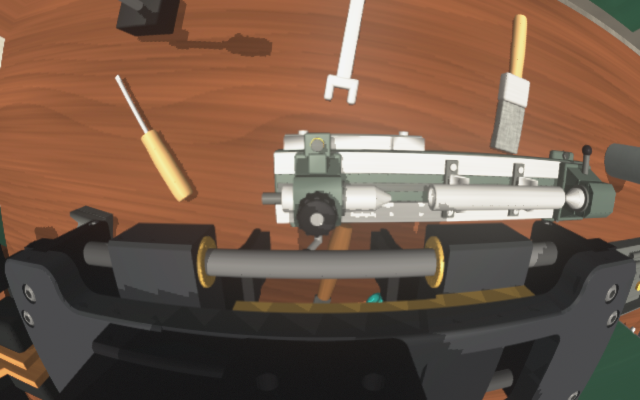

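View pics/s12.png

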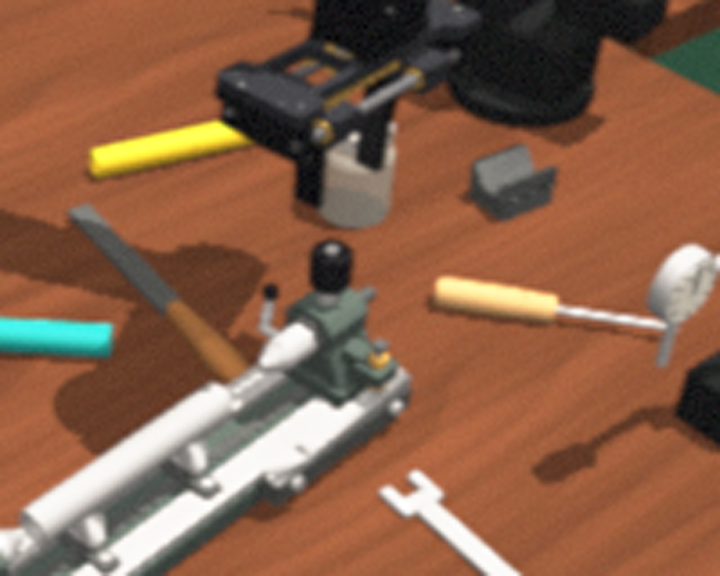

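Request:
{"method": "apply_moves", "body": {"series": "-0.3 0 1 -0.2 0 0 0; -0.3 0 4 -0.2 0 0 0; -0.3 0 7 -0.2 0 0 0; -0.3 0 8.3 -0.2 0 0 0; -0.3 0 8.3 -0.2 0 0 0"}}

```text
clock: 13.3
tool_pos: [0.5977, 0.1508, 0.1067]
ee_rot: [-0.149, 2.153, -2.157]
ft_force: [-0.4, -0.3, 0.2]
grip_width: 0.0563
```

```bash
python3 - <<'E'
from h import *
w=cams.grab_frame("wrist");f=cams.grab_frame("scene");s,R=st()
cv2.imwrite("pics/w13.png",w["image"][:,:,::-1])
cv2.imwrite("pics/s13.png",cv2.resize(f["image"][150:240,320:440,::-1],None,fx=6,fy=6,interpolation=cv2.INTER_CUBIC))
E
```

```text
t 13.4 pos [0.6    0.1517 0.11  ] F [0.3 0.2 0.5] w 0.0564
[[-0.991  0.001  0.133]
 [-0.133 -0.    -0.991]
 [-0.001 -1.     0.   ]]
```

View pics/w13.png

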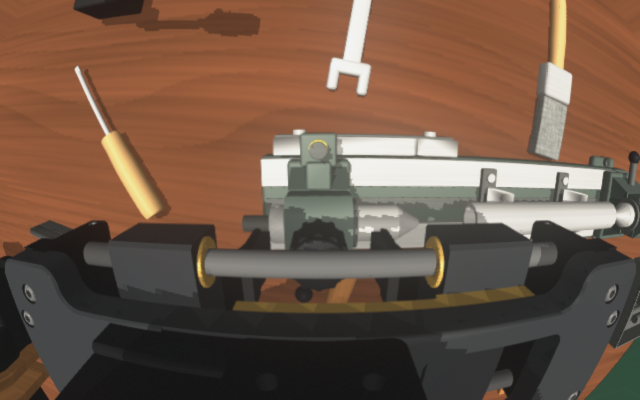

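View pics/s13.png

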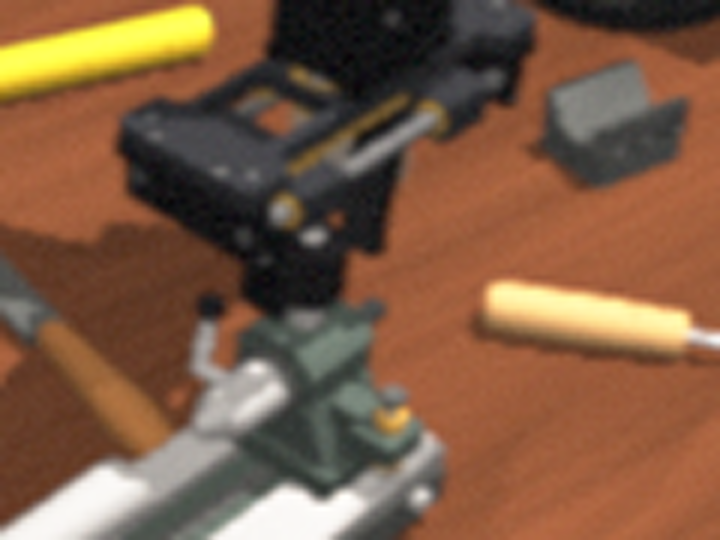

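Request:
{"method": "apply_moves", "body": {"series": "-0.3 0 0.5 0 0 0 0; -0.3 0 0.9 0 0 0 0; -0.3 0 0.9 0 0 0 0"}}

```text
clock: 13.7
tool_pos: [0.5991, 0.1515, 0.1003]
ee_rot: [-0.143, 2.153, -2.152]
ft_force: [-0.1, -0.8, 0.9]
grip_width: 0.0568
```

Request:
{"method": "apply_moves", "body": {"series": "1 0 0 0 0 0 0; 1 0 0 0 0 0 0; 1 0 0 0 0 0 0; 1 0 0 0 0 0 0; 1 0 0 0 0 0 0; 1 0 0 0 0 0 0"}}

```text
clock: 14.3
tool_pos: [0.5993, 0.1517, 0.1005]
ee_rot: [-0.143, 2.153, -2.152]
ft_force: [-0.1, 0.9, 0.7]
grip_width: 0.0294
```

```bash
python3 - <<'E'
from h import *
w=cams.grab_frame("wrist");f=cams.grab_frame("scene");s,R=st()
cv2.imwrite("pics/w14.png",w["image"][:,:,::-1])
cv2.imwrite("pics/s14.png",cv2.resize(f["image"][150:240,320:440,::-1],None,fx=6,fy=6,interpolation=cv2.INTER_CUBIC))
E
```

```text
t 14.4 pos [0.5993 0.1517 0.1005] F [-0.7  0.8  0.9] w 0.0292
[[-0.991  0.     0.133]
 [-0.133  0.    -0.991]
 [-0.    -1.    -0.   ]]
```

View pics/w14.png

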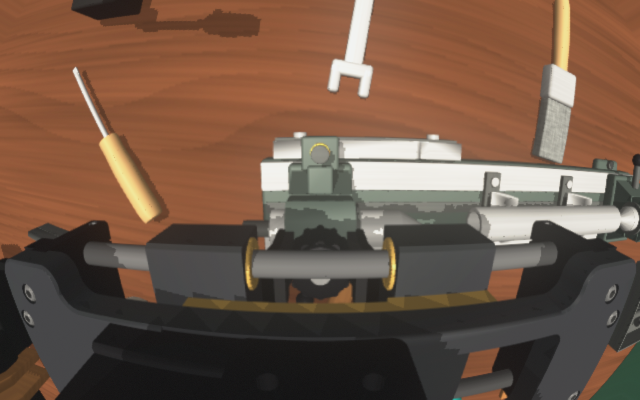

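View pics/s14.png

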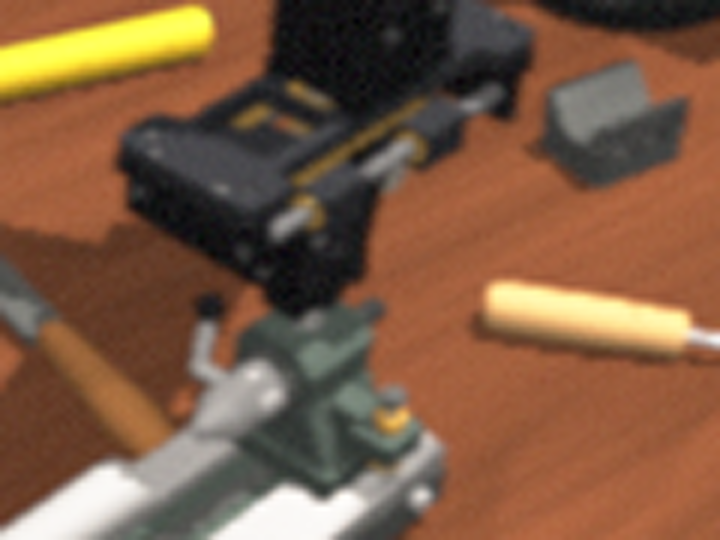

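Request:
{"method": "apply_moves", "body": {"series": "1 0 0 0.5 0 0 0; 1 0 0 1.2 0 0 0; 1 0 0 2 0 0 0; 1 0 0 2.8 0 0 0; 1 0 0 3.5 0 0 0; 1 0 0 4 0 0 0; 1 0 0 4 0 0 0"}}

```text
clock: 15.1
tool_pos: [0.605, 0.1102, 0.1005]
ee_rot: [-0.142, 2.151, -2.154]
ft_force: [1.6, -2.2, 0.1]
grip_width: 0.0294
```

Request:
{"method": "apply_moves", "body": {"series": "1 0 0 0.5 0 0 0; 1 0 0 1 0 0 0; 1 0 0 1.5 0 0 0; 1 0 0 1.5 0 0 0"}}

```text
clock: 15.5
tool_pos: [0.607, 0.0962, 0.1005]
ee_rot: [-0.143, 2.152, -2.153]
ft_force: [1.7, 0.9, 0.4]
grip_width: 0.0294
```

```bash
python3 - <<'E'
from h import *
w=cams.grab_frame("wrist");f=cams.grab_frame("scene");s,R=st()
d=s["tool_pos"]-[.5993,.1517,.1005];print("travel",d@np.array([.133,-.991,0]),"lat",d@np.array([.991,.133,0]),"Fpush",s["ft_force"]@np.array([.133,-.991,0]))
cv2.imwrite("pics/w15.png",w["image"][:,:,::-1])
cv2.imwrite("pics/s15.png",cv2.resize(f["image"][150:310,250:430,::-1],None,fx=3.7,fy=3.7,interpolation=cv2.INTER_CUBIC))
E
```

```text
t 15.6 pos [0.607  0.0962 0.1005] F [ 3.  -0.8  0.3] w 0.0298
[[-0.991  0.001  0.133]
 [-0.133 -0.001 -0.991]
 [-0.001 -1.     0.001]]
travel 0.056007244217286214 lat 0.0002911294809813097 Fpush 1.1484672119871258
```

View pics/w15.png

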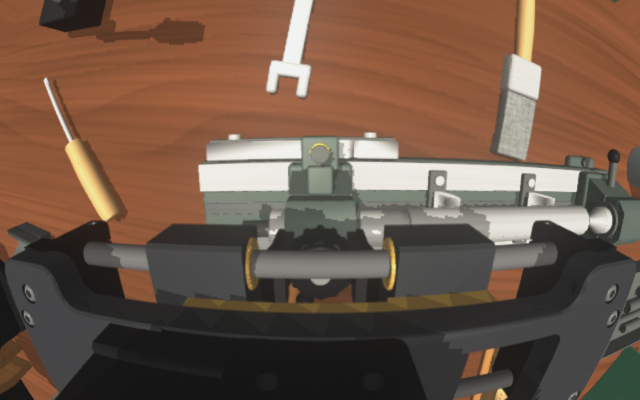

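View pics/s15.png

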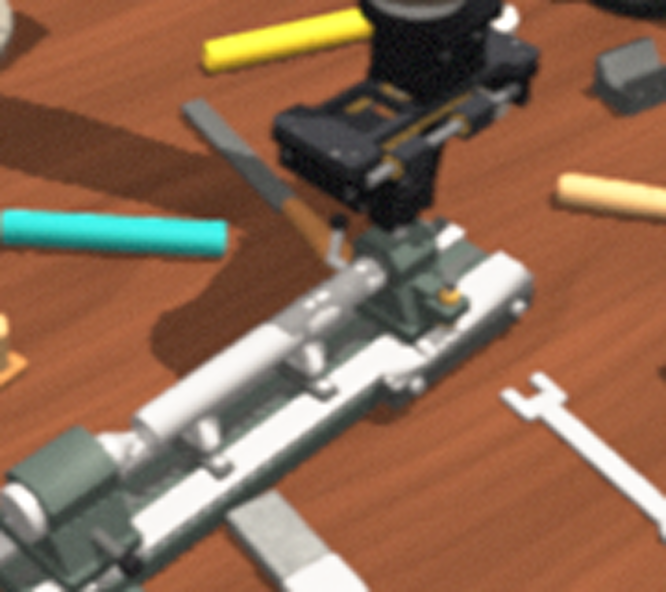

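Request:
{"method": "apply_moves", "body": {"series": "1 0 0 0.3 0 0 0; 1 0 0 0.6 0 0 0; 1 0 0 0.9 0 0 0; 1 0 0 1.2 0 0 0; 1 0 0 1.5 0 0 0; 1 0 0 1.7 0 0 0"}}

```text
clock: 16.2
tool_pos: [0.6091, 0.0811, 0.1004]
ee_rot: [-0.143, 2.153, -2.15]
ft_force: [1.3, 4.1, 1.3]
grip_width: 0.0295
```

Request:
{"method": "apply_moves", "body": {"series": "1 0 0 0.2 0 0 0; 1 0 0 0.4 0 0 0"}}

```text
clock: 16.4
tool_pos: [0.6097, 0.0772, 0.1005]
ee_rot: [-0.143, 2.153, -2.15]
ft_force: [1.3, 5.2, -0.3]
grip_width: 0.029
```

Request:
{"method": "apply_moves", "body": {"series": "1 0 0 0.1 0 0 0; 1 0 0 0.2 0 0 0"}}

```text
clock: 16.6
tool_pos: [0.6101, 0.0744, 0.1005]
ee_rot: [-0.143, 2.152, -2.152]
ft_force: [2.8, 2.7, -0.1]
grip_width: 0.029
```

Request:
{"method": "apply_moves", "body": {"series": "1 0 0 0.1 0 0 0; 1 0 0 0.2 0 0 0"}}

```text
clock: 16.8
tool_pos: [0.6103, 0.0725, 0.1005]
ee_rot: [-0.142, 2.153, -2.151]
ft_force: [2.3, 5.5, 0.7]
grip_width: 0.0292
```

```bash
python3 - <<'E'
from h import *
w=cams.grab_frame("wrist");f=cams.grab_frame("scene");s,R=st()
d=s["tool_pos"]-[.5993,.1517,.1005];print("travel",d@np.array([.133,-.991,0]),"lat",d@np.array([.991,.133,0]),"Fpush",s["ft_force"]@np.array([.133,-.991,0]))
cv2.imwrite("pics/w16.png",cv2.resize(w["image"][120:250,190:640,::-1],None,fx=1.75,fy=2))
cv2.imwrite("pics/s16.png",cv2.resize(f["image"][150:310,230:410,::-1],None,fx=3.7,fy=3.7,interpolation=cv2.INTER_CUBIC))
E
```

```text
t 16.9 pos [0.6103 0.0724 0.1005] F [ 3.7  3.5 -0.9] w 0.0291
[[-0.991  0.001  0.133]
 [-0.133  0.001 -0.991]
 [-0.001 -1.    -0.   ]]
travel 0.08002184835336924 lat 0.0004064531023576963 Fpush -2.9906851438386712
```

View pics/w16.png

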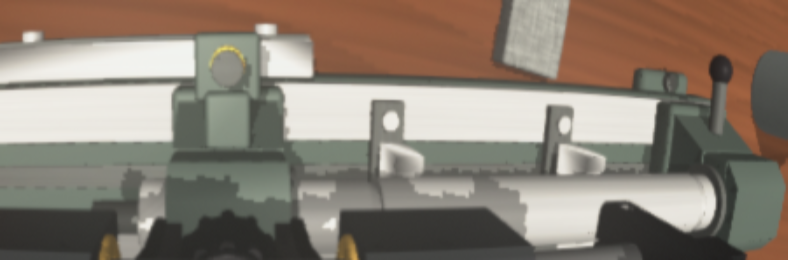

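View pics/s16.png

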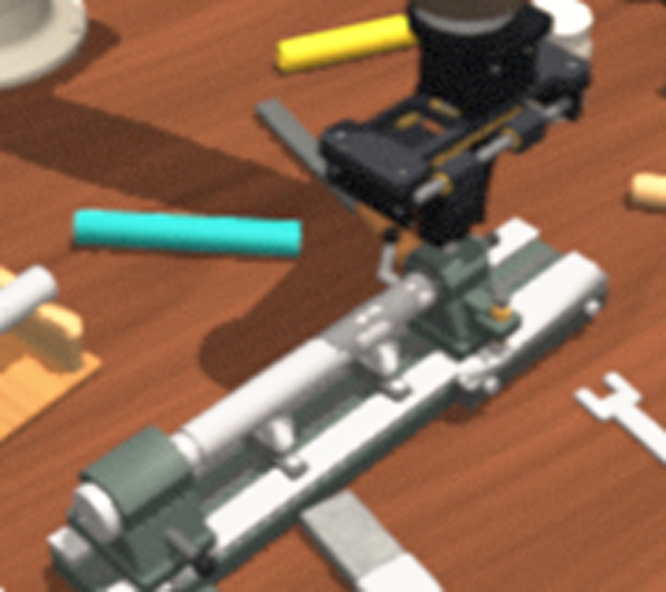

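Request:
{"method": "apply_moves", "body": {"series": "1 0 0 0.1 0 0 0; 1 0 0 0.1 0 0 0"}}

```text
clock: 17.1
tool_pos: [0.6105, 0.0712, 0.1005]
ee_rot: [-0.143, 2.152, -2.152]
ft_force: [3.7, 2.1, 0.1]
grip_width: 0.0293
```

Request:
{"method": "apply_moves", "body": {"series": "1 0 0 0.1 0 0 0; 1 0 0 0.1 0 0 0"}}

```text
clock: 17.3
tool_pos: [0.6107, 0.0701, 0.1005]
ee_rot: [-0.143, 2.152, -2.152]
ft_force: [4.2, 2.4, -0.7]
grip_width: 0.0294
```

Request:
{"method": "apply_moves", "body": {"series": "1 0 0 0.1 0 0 0; 1 0 0 0.1 0 0 0"}}

```text
clock: 17.5
tool_pos: [0.6107, 0.0695, 0.1005]
ee_rot: [-0.142, 2.152, -2.152]
ft_force: [2.4, 3.7, -0.6]
grip_width: 0.0291
```

Request:
{"method": "apply_moves", "body": {"series": "1 0 0 0.1 0 0 0; 1 0 0 0.1 0 0 0"}}

```text
clock: 17.7
tool_pos: [0.6108, 0.0693, 0.1005]
ee_rot: [-0.142, 2.153, -2.15]
ft_force: [3.2, 5.5, 0.1]
grip_width: 0.0294
```

Request:
{"method": "apply_moves", "body": {"series": "1 0 0 0.1 0 0 0; 1 0 0 0.1 0 0 0"}}

```text
clock: 17.9
tool_pos: [0.6108, 0.0691, 0.1005]
ee_rot: [-0.142, 2.154, -2.149]
ft_force: [1.7, 8.5, 0.5]
grip_width: 0.0292
```

Request:
{"method": "apply_moves", "body": {"series": "1 0 0 0.1 0 0 0; 1 0 0 0.1 0 0 0"}}

```text
clock: 18.1
tool_pos: [0.6109, 0.0689, 0.1005]
ee_rot: [-0.142, 2.155, -2.148]
ft_force: [1.1, 11.3, 1.0]
grip_width: 0.0294
```

```bash
cat > look.py <<'E'
from h import *
import sys
n=sys.argv[1]
w=cams.grab_frame("wrist");f=cams.grab_frame("scene");s,R=st()
d=s["tool_pos"]-[.5993,.1517,.1005];print("travel",d@np.array([.133,-.991,0]),"lat",d@np.array([.991,.133,0]),"Fpush",s["ft_force"]@np.array([.133,-.991,0]))
a=cv2.resize(w["image"][120:250,250:430,::-1],None,fx=4.4,fy=2.2,interpolation=cv2.INTER_CUBIC)
b=cv2.resize(f["image"][205:255,330:400,::-1],None,fx=6,fy=6,interpolation=cv2.INTER_CUBIC)
c=cv2.resize(f["image"][215:295,260:340,::-1],None,fx=3.7,fy=3.75,interpolation=cv2.INTER_CUBIC)
o=np.zeros((590,792,3),np.uint8);o[:286]=a;o[288:588,:420]=b;o[288:588,425:425+296]=c
cv2.imwrite(f"pics/{n}.png",o)
E
python3 look.py l17
```

```text
t 18.2 pos [0.6109 0.0689 0.1005] F [ 1.8 10.5  0.4] w 0.0295
[[-0.991  0.001  0.133]
 [-0.133  0.004 -0.991]
 [-0.002 -1.    -0.003]]
travel 0.08356969919311633 lat 0.00045430605537954624 Fpush -10.15519782795515
```

View pics/l17.png

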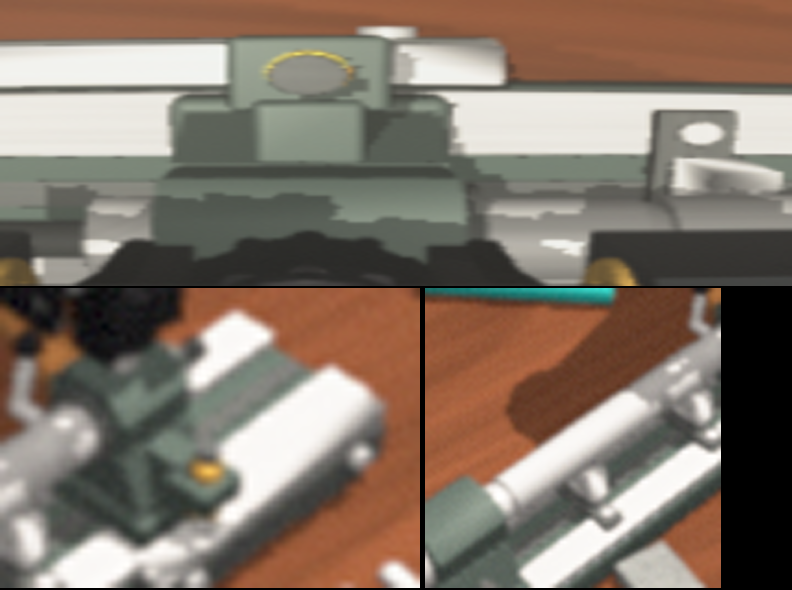

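```bash
python3 look.py l18; python3 - <<'E'
import cv2,numpy as np
from station import cams
w=cams.grab_frame("wrist")["image"][:,:,::-1]
a=[cv2.imread(f"pics/w{n}.png") for n in (14,15)]+[w]
o=np.hstack([cv2.resize(i[128:188,285:355],None,fx=3.7,fy=6,interpolation=cv2.INTER_CUBIC) for i in a])
cv2.imwrite("pics/pin.png",o)
cv2.imwrite("pics/w18.png",w)
E
```

```text
t 18.3 pos [0.6109 0.0689 0.1005] F [ 0.3 10.9  0.7] w 0.0293
[[-0.991  0.001  0.133]
 [-0.133  0.004 -0.991]
 [-0.002 -1.    -0.003]]
travel 0.08355720549563941 lat 0.0004432218323661193 Fpush -10.765861058973568
```

View pics/pin.png

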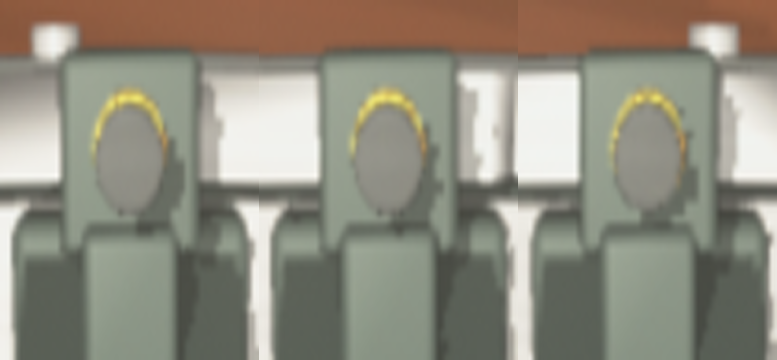

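View pics/w18.png

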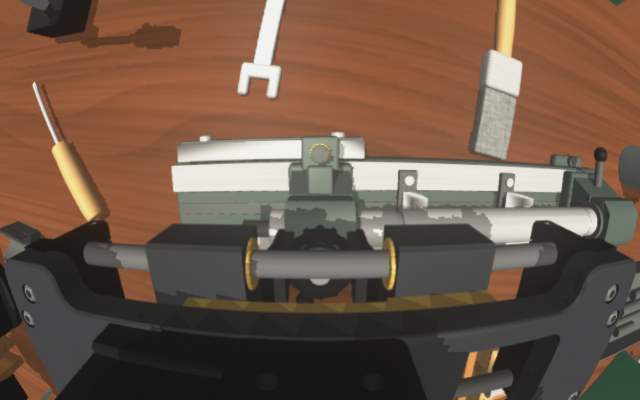

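```bash
python3 - <<'E'
import cv2,numpy as np
from h import *
w=cams.grab_frame("wrist");s,R=st()
im=w["image"].astype(float)
# pin at px ~ (319.5,153)
for z in(.095,.09,.085,.08,.075):
    X=fonz(w,(319.5,154.),z);print(z,X.round(4),[fproj(w,X-[0,0,k]).round(2) for k in(.001,.0035)])
for n in(14,15,18):
    i=cv2.imread(f"pics/w{n}.png").astype(int)
    g=i[135:172,305:335]
    print(n); print("col",g[:,14].tolist()[5:36])
E
```

```text
t 18.4 pos [0.6108 0.0689 0.1005] F [ 0.8 11.4  1.4] w 0.0293
[[-0.991  0.001  0.133]
 [-0.133  0.003 -0.991]
 [-0.002 -1.    -0.003]]
0.095 [0.6599 0.076  0.095 ] [array([319.51, 153.86]), array([319.52, 153.53])]
0.09 [0.6594 0.0759 0.09  ] [array([319.51, 153.87]), array([319.52, 153.54])]
0.085 [0.659  0.0759 0.085 ] [array([319.51, 153.87]), array([319.52, 153.56])]
0.08 [0.6586 0.0759 0.08  ] [array([319.51, 153.87]), array([319.52, 153.57])]
0.075 [0.6582 0.0758 0.075 ] [array([319.51, 153.88]), array([319.52, 153.58])]
14
col [[147, 163, 153], [145, 162, 154], [130, 164, 168], [100, 180, 200], [107, 210, 223], [110, 148, 156], [132, 143, 144], [139, 149, 149], [137, 147, 147], [136, 146, 146], [135, 146, 147], [136, 147, 148], [138, 148, 148], [138, 148, 149], [138, 148, 149], [138, 147, 148], [136, 146, 146], [135, 144, 144], [133, 143, 144], [133, 142, 143], [133, 142, 143], [131, 140, 141], [126, 135, 136], [121, 130, 129], [131, 145, 137], [105, 117, 111], [99, 111, 104], [118, 132, 123], [136, 151, 141], [144, 161, 151], [144, 160, 150]]
15
col [[147, 162, 153], [145, 16
[... 328 characters left out ...]
2], [131, 140, 140], [126, 134, 135], [119, 129, 128], [128, 142, 135], [100, 111, 105], [96, 107, 101], [118, 131, 122], [136, 150, 141], [145, 160, 150], [143, 159, 149]]
18
col [[146, 162, 153], [145, 162, 154], [132, 167, 168], [105, 174, 189], [99, 171, 185], [122, 145, 150], [136, 146, 147], [138, 147, 148], [136, 146, 146], [135, 145, 145], [135, 146, 146], [136, 146, 147], [138, 147, 148], [138, 148, 148], [137, 147, 148], [136, 145, 146], [133, 143, 144], [134, 143, 144], [133, 143, 143], [132, 141, 143], [132, 140, 141], [128, 137, 137], [118, 127, 127], [99, 108, 106], [96, 107, 102], [90, 99, 95], [97, 108, 101], [116, 130, 121], [135, 150, 140], [145, 160, 150], [143, 159, 149]]
```

```bash
python3 - <<'E'
import cv2,numpy as np
from h import *
A=np.load("s11.npy",allow_pickle=True).item()["image"]
f=cams.grab_frame("scene");B=f["image"]
np.save("s19.npy",f,allow_pickle=True)
s,R=st()
d=proj(f,[.6109,.0689,.1])-proj(f,[.5993,.1517,.1]);print(d)
def find(I,c):
    x,y=c;g=I[y-9:y+9,x-9:x+9];h=cv2.cvtColor(g,cv2.COLOR_RGB2HSV);m=(h[...,1]>120)&(h[...,0]>15)&(h[...,0]<32)&(h[...,2]>120);ys,xs=np.nonzero(m);print(xs.mean()+x-9,ys.mean()+y-9,m.sum())
find(A,(386,220));find(B,(365,235))
def crop(I,c): 
    x,y=c;return cv2.resize(I[y-14:y+10,x-14:x+12,::-1],None,fx=14,fy=14,interpolation=cv2.INTER_CUBIC)
cv2.imwrite("pics/pin2.png",np.hstack([crop(A,(386,220)),crop(B,(365,236))]))
E
```

```text
t 18.45 pos [0.6108 0.0689 0.1005] F [ 1.6 11.7  0.5] w 0.029
[[-0.991  0.001  0.133]
 [-0.133  0.003 -0.991]
 [-0.002 -1.    -0.003]]
[-20.72178613  14.18330142]
385.06666666666666 219.73333333333332 15
364.0 235.0 13
```

View pics/pin2.png

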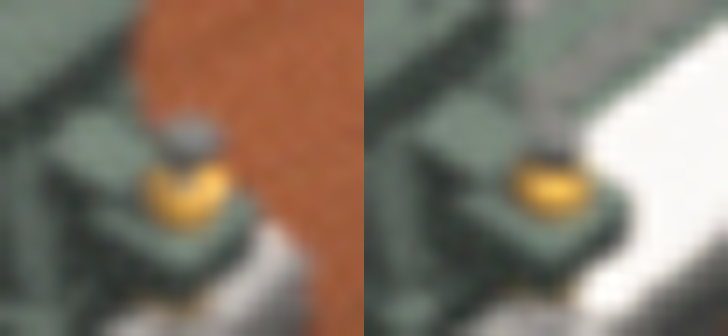

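Request:
{"method": "apply_moves", "body": {"series": "1 0 0 -0.07 0 0 0; 1 0 0 -0.13 0 0 0; 1 0 0 -0.13 0 0 0; 1 0 0 -0.13 0 0 0"}}

```text
clock: 18.85
tool_pos: [0.6108, 0.0691, 0.1005]
ee_rot: [-0.143, 2.154, -2.15]
ft_force: [2.3, 7.4, -0.0]
grip_width: 0.0292
```

```bash
python3 look.py l20; python3 - <<'E'
import cv2,numpy as np
from h import *
A=np.load("s11.npy",allow_pickle=True).item()["image"]
w=cams.grab_frame("wrist")["image"][:,:,::-1];f=cams.grab_frame("scene");B=f["image"]
for l in["long_sleeve"]:
    for d in nets.trace("scene",l)[:5]:
        ys,xs=np.nonzero(d["pixels"]);r=cv2.minAreaRect(np.c_[xs,ys].astype(np.float32));print(round(d["conf"],2),np.round(r[0],1),np.round(r[1],1))
    print([(d["conf"],d["position"]) for d in nets.tip_of("scene",l)[:5]])
a=cv2.resize(A[205:285,270:380,::-1],None,fx=3.6,fy=4,interpolation=cv2.INTER_CUBIC)
b=cv2.resize(B[205:285,270:380,::-1],None,fx=3.6,fy=4,interpolation=cv2.INTER_CUBIC)
cv2.imwrite("pics/lift.png",np.hstack([a,b]))
cv2.imwrite("pics/w20.png",cv2.resize(w[120:250,330:640],None,fx=2.5,fy=3,interpolation=cv2.INTER_CUBIC))
st()
E
```

```text
t 18.95 pos [0.6108 0.0692 0.1005] F [ 2.4  8.1 -0.2] w 0.0292
[[-0.991  0.001  0.133]
 [-0.133  0.002 -0.991]
 [-0.001 -1.    -0.002]]
travel 0.08329121836574106 lat 0.00042960957896981053 Fpush -7.703837657382963
0.94 [280.5 212.6] [61.1  9.3]
0.85 [310.  251.8] [11.9 65.8]
0.71 [149.3 217.2] [10.3 65.8]
0.5 [322.2 161.8] [ 8.7 35.5]
[(0.95, [0.1765, -0.3288, 0.0128]), (0.83, [0.3873, -0.0143, 0.0194]), (0.83, [0.2492, 0.2797, 0.0149]), (0.73, [0.6264, -0.0746, 0.0853])]
t 19.15 pos [0.6108 0.0692 0.1005] F [2.4 7.8 1. ] w 0.0292
[[-0.991  0.001  0.133]
 [-0.133  0.002 -0.991]
 [-0.002 -1.    -0.002]]
```

View pics/lift.png

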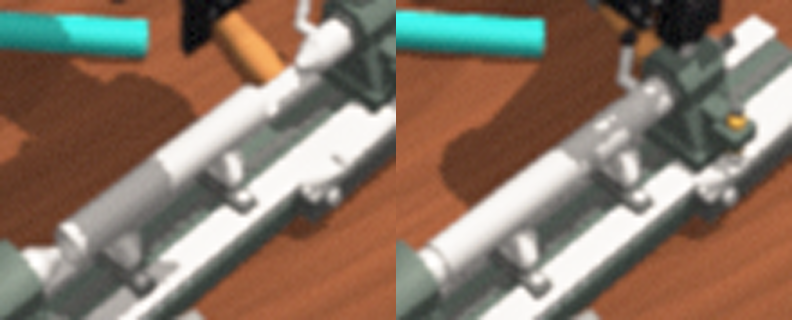

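View pics/w20.png

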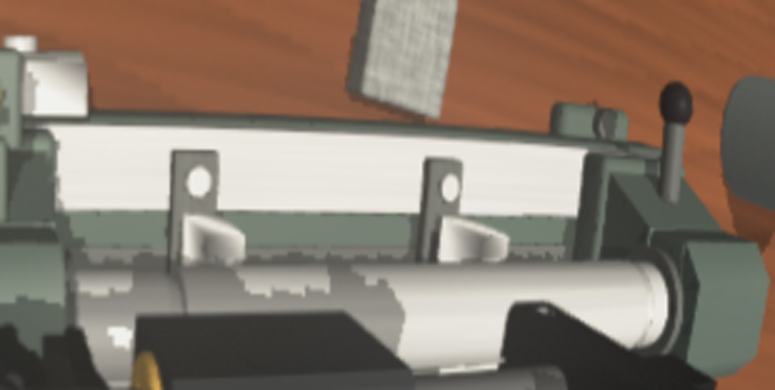

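View pics/l20.png

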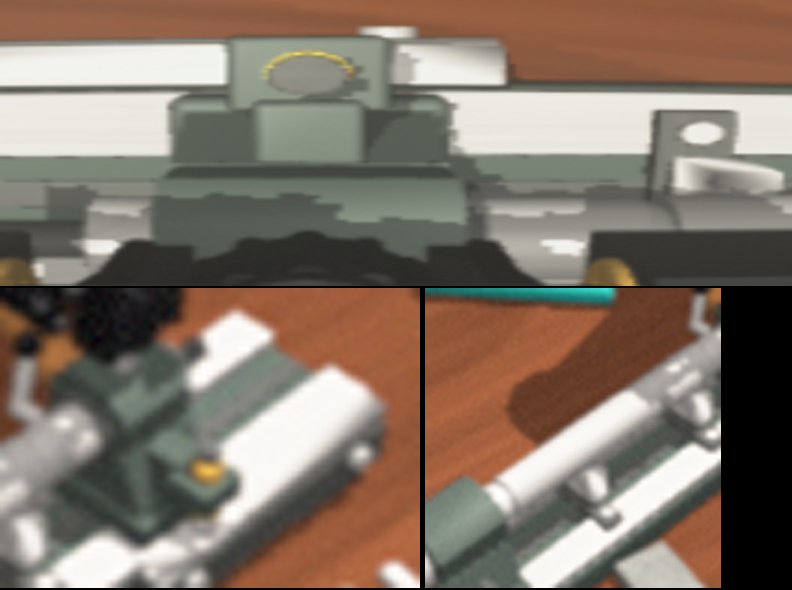

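```bash
python3 - <<'E'
from h import *
st()
from station import close_job
print(close_job())
E
```

```text
t 19.15 pos [0.6108 0.0692 0.1005] F [2.4 7.8 1. ] w 0.0292
[[-0.991  0.001  0.133]
 [-0.133  0.002 -0.991]
 [-0.002 -1.    -0.002]]
the job is handed in; nothing more can be done
None
```

The long sleeve is between the centres with the ball in its notch, and the gripper is still holding the knob. I handed the job in at 19.15 s. close_job gave no verdict, so this rests on my own checks.

**What I did**
- I took the 180 mm sleeve out of the rack, laid it in both vee rests, and let go of it.
- I then gripped the knob and slid the tailstock up about 83 mm from where it stood. The push dropped to 2–3 N, then the tailstock stopped hard with the push rising to about 11.7 N, below the 13–16 N needed to climb out.
- I eased back to about 7.7 N of push and left it there.

**Last checks**
- **Ball in notch:** the pin sits visibly lower than at the start, by an amount that fits about 3.5 mm in both the scene and wrist views. The tailstock held within 0.3 mm while the push changed by about 4 N.
- **Not driven solid:** the knob is about 148 mm from the seat point, so the spring centre is only about 2–4 mm back of its 24 mm.
- **Sleeve carried:** the detector puts its middle at 85.3 mm height, on the line of centres. This is good to about 4 mm, so it is a weak test of the 3 mm lift off the rests. I did not see the gap under the sleeve directly.
- **Other things on the bench:** they looked unmoved in the last pictures where they showed. I did not measure each one.

**What failed or disagreed**
- The first grasp closed on air above the sleeve. The pictures from two cameras showed the real fingertips about 37 mm further back than stated: 26 mm behind the reported TCP, not 11 mm ahead of it. I used the measured value from then on.
- The top camera did not find the knob once the arm was in its way, so the knob's position came from the first top picture and the scene view.

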